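# Hang a hook bracket in a slat panel

## Task

Hang the loose steel hook bracket on the slatted panel: tilt its front end up, feed the upturned lip at its top into the panel's upper groove, turn it down until it hangs level with its back plate flat on the panel, then press it down with about 10 to 15 N until it is bedded on the slat, and let go. Feel your way in, because the panel's height on its posts is only roughly known, and never push on the panel harder than about 20 N. Leave the grease jar, the bolt tray and the tape roll where they are.

Things in the scene. Friction and masses are not known exactly. Their poses are not given: they have to be found in the camera images.
- hook: Loose dark-steel hook bracket, about 0.2 kg, standing on its arm. Origin: middle of its grip web, 30 mm above its underside. x points from its front end to its back plate, y across, z up. Web (grasp across y): 10 mm thick, x -21 to 45, z -22 to 14 mm. Arm: 14 mm wide, z -30 to -22, x -56 to 48; its end turns up to z -4. Back plate: 50 mm wide, x 44 to 48 (rear face), z -30 to 20
- hook_lip (a point): Middle of the top edge of the hook's upturned lip, at x 58, y 0, z 42 mm in the hook's frame; same axes. From the top of the back plate a tongue 44 mm wide runs back to x 60 (underside z 16, top z 20); at its end the lip (x 56 to 60) stands up to z 42
- stand: Fixed foot of an upright slat panel 160 mm wide with two level grooves. Origin on the bench under the middle of the panel's front face; x points into the panel, y along it, z up; front face at x 0. The panel is clamped rigidly to the posts, but at a height known only to within 15 mm up or down. Nominal z: middle slat 76 to 150, top slat 168 to 192 (panel top) mm
- groove (a point): Where the middle of the upper groove's floor would nominally be, on the front face 150 mm above the bench (axes as stand; the real one is up to 15 mm lower or higher). The groove is 18 mm high (to the top slat); slats beside it are 6 mm thick, with a cavity behind, x 6 to 26, from 12 mm below to 38 mm above the groove floor. The lip fits in with the hook tilted front end up by 45 to 60 degrees
- grease_jar: Bystander: white grease jar with a green lid, 70 mm wide, 71 mm tall; origin at the centre of its underside. It stands by the fixed bench vice (left of the panel, about 230 mm tall, world x 0.42 to 0.75, y 0.03 to 0.32 m); a concrete pillar rises behind the panel's right part (world x above 0.71, y below -0.09 m): keep the arm clear of both
- bolt_tray: Bystander: small round pressed tray with bolts, 69 mm wide, 22 mm tall; origin at the centre of its underside
- tape_roll: Bystander: black roll of tape lying flat, 68 mm wide, 19 mm tall; origin at the centre of its underside

How it is judged (in metres and radians):
On the way, in this order (a step that is already met when the one before it is completed fails the run):
1. the hook, tilted front end up, has its lip inside the upper groove (angle between hook's own z axis and vertical above 0.3 rad and x of hook_lip in the frame of stand between 0.01 and 0.03 m and z of hook_lip in the frame of stand between 0.138 and 0.186 m and y of hook_lip in the frame of stand between -0.06 and 0.06 m), for 0.1 s.
2. the hook, level and with its back plate on the panel, is pressed down (their contact forces add up to more than 8 N) (angle between hook's own z axis and vertical below 0.08 rad and x of hook_lip in the frame of stand between 0.006 and 0.014 m and contact force between hook and stand above 8 N), for 0.2 s.
At the end, for the whole second after the job is handed in: the hook hangs released and at rest in the upper groove, carried by the panel and within its width (lip 60 mm or less from the middle): level within 0.07 rad, square to the panel within 0.06 rad, lip behind the top slat (within 4 mm of its depth, 155 to 197 mm above the bench) (angle between hook's own z axis and vertical below 0.07 rad and angle between the y axis of hook and the y axis of stand, either way round below 0.06 rad and x of hook_lip in the frame of stand between 0.006 and 0.014 m and z of hook_lip in the frame of stand between 0.155 and 0.197 m and y of hook_lip in the frame of stand between -0.06 and 0.06 m and contact force between hook and stand above 0.5 N and linear speed of hook below 0.02 m/s); the robot touches nothing.
It fails at once if the hook is forced against the panel: their contact forces add up to more than 45 N (as when pushed with well over 20 N) (contact force between hook and stand above 45 N).
It fails at once if the robot itself pushes the panel with more than 25 N (contact force between the arm and stand above 25 N).
It fails at once if a bystander is moved by more than 15 mm (distance of any of grease_jar, bolt_tray, tape_roll from where it was at the start of the episode above 0.015 m).
It also fails if it takes over 72 s, if anything falls off the work surface, if the arm or the gripper's body presses on something with over 40 N, if the wrist force passes 120 N, or if a joint passes its speed limit or range.

## Robot

A 6-joint arm with a two-finger parallel gripper is mounted at the origin on the work surface; the furniture and walls round the work are solid. World frame = base frame: x ahead of the robot, y to its left, z up, the work surface at z = 0. Lengths are in mm, angles in rad, forces in N, time in s.
With the tool pointing down it reaches from about 275 to 1000 mm from the base axis. Payload 8.4 kg.
Tool frame: the origin (TCP) lies midway between the tips of the shut fingers; the grasp point (between the pads) lies 19 mm behind it; z points along the fingers, y is the line along which they close (so a half turn about z gives the same grasp; the last joint's range is limited). The gripper opens to 85 mm and grips with 20 to 120 N. Pads are 22 mm wide; open, the fingers measure 114 mm over their backs; the gripper's body (76 mm by 85 mm) begins 54 mm behind the grasp point. The pads swing forward as they close: fully open they stand 13 mm farther back than shut.
Start: joints at [1.162, 0.353, 1.633, -0, 1.155, -0.002], TCP at [247.294, 573.998, 231.281] pointing down, gripper open.
Joint ranges: [-2.63, 2.63], [-0.92, 2.1], [0.06, 2.66], [-1.3, 4.44], [0, 2.69], [-3.02, 3.02]. Speed limits (rad/s): [2.22, 2.22, 2.79, 3.14, 3.14, 3.14].

## Interface

Orientations are given as [roll, pitch, yaw] about the fixed x, y, z axes, in that order (R = Rz(yaw) Ry(pitch) Rx(roll)).
In Python, from rig import r, imaging gives the robot as it stands. The module is installed in compiled form; this text tells all that it offers.
- The arm moves only by the tool arm_command, never from a script. Its argument "deltas" is a list of rows, each an object of numbers: "hand": the finger opening in mm, from 0 to 85.4; "tx", "ty", "tz": the shift along the tool's x, y, z in mm; "wx", "wy", "wz": the turn, a rotation vector about the tool's x, y, z in rad. A call has 1 to 8 rows; each row shifts and turns the commanded pose from where the row before left it, along the tool's axes as they then stand; what a row does not reach is not made up. A row lasts 1/8 s, in which the tool goes at most 62.5 mm and 10.7 degrees, less where a joint would pass 70% of its speed; a pose out of reach is approached as far as the arm can. A call with a gripper value outside its range is refused whole. The fingers move at their own pace and stop on an object; "squeeze" is the grip in N (left out, the last holds). Time passes only in rows, so rows that do not move let the fingers close. It gives the time, the measured TCP pose, the force, the opening and the grip force at its end, in the units of the state.
- r.sense(): the state, without advancing time (a new reading comes with each control period).
- imaging.grab_frame(name): name is "scene" or "top"; returns a dict with "image" (384x512x3 uint8, red, green, blue), "mtx" (3x3 intrinsics, pixels), "D" ([k1, k2, p1, p2, k3] as OpenCV has them; the pictures are not rectified), "world_to_cam" (4x4, takes a point from world to camera coordinates). Camera axes: x right, y up, looking along -z (the intrinsics and any distortion apply to the point x, -y, -z); pixel columns grow to the right and rows downward; lengths in mm; the calibration is good to about 2 mm. A picture is of the moment at which its call begins. There is no depth.
- r.sign_off(): hands the job in; it is judged then, once.
The state is a dict: "clock": time; "qpos": joint angles; "qvel": joint speeds; "joint_efforts": joint torques, N m; "eef_pos": TCP position; "tcp_rot": TCP orientation; "contact_force": force on the tool from outside, world axes, zero at the start; "wrist_torque": the same for the moment, N m; "opening": opening from 0.0 (shut) to 1.0 (fully open); "grasp_force": force on a finger pad.
Only numpy, scipy, OpenCV 4.12 (cv2) and the standard library are available. Lean on these libraries where they do the work, as an engineer would, in place of code of your own. Each camera call takes 0.05 s, during which the arm holds its last target. There are 200 camera calls.

## Working session

There is one attempt and no reset: what is moved stays moved. The work goes in short steps, Python scripts to look and compute and a tool call to move; the robot and the scene stay as the last step left them, time stands still between calls to the robot, and variables do not carry over. Pictures are saved under pics/ and viewed, at most 10 in all, crops included, and the job is handed in when it is done.

Besides the shell and the picture viewer there is one more tool, called in YAML: its name, and indented under it one key for each argument. arm_command: Moves the arm, as the interface text tells. Its arguments: {"type":"object","properties":{"deltas":{"type":"array"},"squeeze":{"type":"number"}},"required":["deltas"]}

```bash
mkdir -p pics; python3 - <<'E'
from rig import r, imaging
import cv2,pickle
print(r.sense())
for n in("scene","top"):
    f=imaging.grab_frame(n); pickle.dump(f,open(f"{n}0.pkl","wb"))
    cv2.imwrite(f"pics/{n}0.png",cv2.cvtColor(f["image"],cv2.COLOR_RGB2BGR))
    print(n,f["mtx"],f["D"],f["world_to_cam"])
E
```

```text
{'clock': 0.0, 'qpos': array([ 1.16160377e+00,  3.53622772e-01,  1.63414874e+00,  1.58312090e-05,
        1.15517277e+00, -2.38760217e-03]), 'qvel': array([ 0.00058417, -0.00017388, -0.00086661, -0.00049651,  0.00034653,
       -0.00050599]), 'joint_efforts': array([-6.17397154e-05, -6.05242538e+01, -3.42076313e+01,  7.11045891e-05,
        9.26282723e-03,  9.54760111e-07]), 'eef_pos': array([247.0979173 , 573.56378551, 230.5712709 ]), 'tcp_rot': array([-3.14024107e+00, -1.77018518e-05,  2.73478128e+00]), 'contact_force': array([ 0.84869568,  0.03350075, -0.38539374]), 'wrist_torque': array([ 0.03266802, -0.00478041,  0.00513651]), 'grasp_force': 0.0, 'opening': 1.0002366331579735}
scene [[465.43649788   0.         256.24707695]
 [  0.         465.43649788 189.2282415 ]
 [  0.           0.           1.        ]] [-0.12196326  0.          0.          0.          0.        ] [[ 1.70411474e-01 -9.85341310e-01 -7.90142937e-03 -6.59200586e+01]
 [ 8.68321434e-01  1.46372988e-01  4.73912266e-01 -4.87020740e+02]
 [-4.65808777e-01 -8.76210684e-02  8.80536616e-01 -8.18942936e+02]
 [ 0.00000000e+00  0.00000000e+00  0.00000000e+00  1.00000000e+00]]
top [[380.37583468   0.         258.34419337]
 [  0.         380.37583468 190.90614954]
 [  0.           0.           1.        ]] [0.01450606 0.         0.         0.         0.        ] [[-2.09798356e-02 -9.99377256e-01 -2.83715954e-02  3.71085191e+01]
 [ 9.87605939e-01 -2.51310382e-02  1.54928821e-01 -4.89856071e+02]
 [-1.55545348e-01 -2.47695749e-02  9.87518158e-01 -9.05982878e+02]
 [ 0.00000000e+00  0.00000000e+00  0.00000000e+00  1.00000000e+00]]
```

View pics/scene0.png

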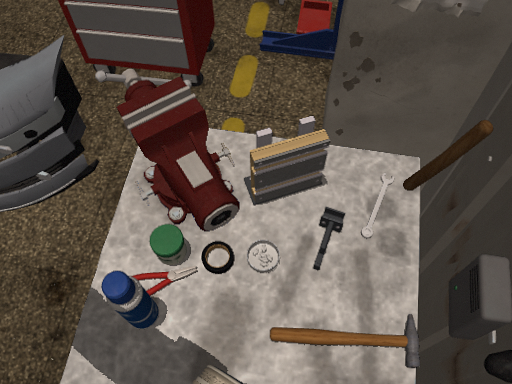

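View pics/top0.png

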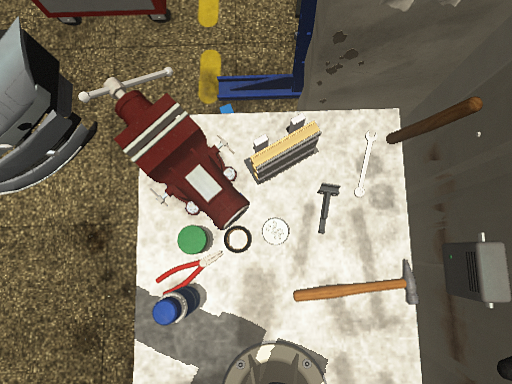

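The scene view shows the panel at about (288,170) and the hook at about (328,235), with its T-shaped plate end at (333,213) and its front end at (318,265). The jar (167,243), tape (218,257) and tray (263,256) lie to the left. I'll enlarge both views.

```bash
python3 - <<'E'
import cv2,pickle,numpy as np
a=pickle.load(open("scene0.pkl","rb"))["image"][115:280,235:355,::-1]
b=pickle.load(open("top0.pkl","rb"))["image"][105:240,240:350,::-1]
A=cv2.resize(a,None,fx=3.6,fy=3.6,interpolation=cv2.INTER_CUBIC);B=cv2.resize(b,None,fx=3.3,fy=3.3*1,interpolation=cv2.INTER_CUBIC)
C=np.zeros((600,800,3),np.uint8);C[:594,:432]=A[:594,:432];C[:B.shape[0],434:434+B.shape[1]]=B[:,:366]
cv2.imwrite("pics/crop.png",C)
E
```

```text
(no output)
```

View pics/crop.png

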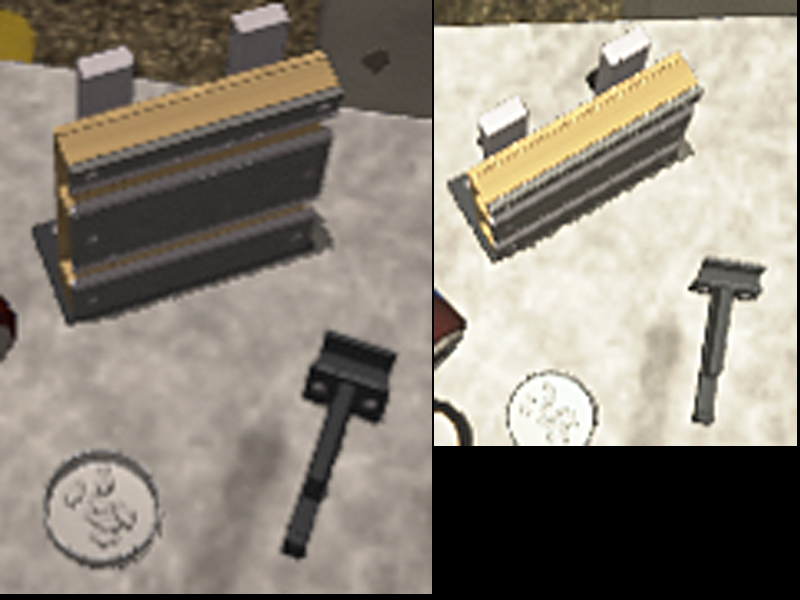

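The crop gives the panel's top front edge at (70,166)–(343,92) in the scene view and (489,213)–(703,92) in the top view. The hook lip's top edge is at (328,333)–(396,350) and (704,260)–(766,268), and the arm tip at (294,553) and (702,422). Next I'll triangulate.

```bash
cat >h.py <<'E'
import cv2,pickle,numpy as np
def ray(f,p):
    u=cv2.undistortPoints(np.array([[p]],float),f["mtx"],f["D"])[0,0]
    W=np.array(f["world_to_cam"]);R=W[:3,:3];c=-R.T@W[:3,3]
    d=R.T@np.array([u[0],-u[1],-1]);return c,d/np.linalg.norm(d)
def plane(f,p,z):
    c,d=ray(f,p);return c+d*(z-c[2])/d[2]
def tri(f,p,g,q):
    c,d=ray(f,p);e,k=ray(g,q)
    t=np.linalg.lstsq(np.stack([d,-k],1),e-c,rcond=None)[0]
    a=c+d*t[0];b=e+k*t[1];return (a+b)/2,np.linalg.norm(a-b)
S=lambda x,y:((x+.5)/3.6-.5+235,(y+.5)/3.6-.5+115)
T=lambda x,y:((x-434+.5)/3.3-.5+240,(y+.5)/3.3-.5+105)
E
python3 - <<'E'
from h import *
np.set_printoptions(precision=1,suppress=True)
s=pickle.load(open("scene0.pkl","rb"));t=pickle.load(open("top0.pkl","rb"))
for n,a,b in [("panL",(70,166),(489,213)),("panR",(343,92),(703,92)),("panBL",(55,128),(469,178)),("panBR",(322,52),(681,53)),("lipL",(328,333),(704,260)),("lipR",(396,350),(766,268)),("tip",(294,553),(702,422))]:
    print(n,*tri(s,S(*a),t,T(*b)))
for n,a in[("lipL",(328,333)),("lipR",(396,350))]: print(n,plane(s,S(*a),72))
for n,a in[("lipL",(704,260)),("lipR",(766,268))]: print(n,plane(t,T(*a),72))
print("tip",plane(s,S(294,543),26),plane(t,T(703,413),26))
print("bottom edge panel",plane(s,S(72,322),4),plane(s,S(328,247),4),plane(t,T(497,262),4),plane(t,T(690,152),4))
E
```

```text
panL [511.5  24.6 197.1] 0.8519422485842104
panR [ 589.2 -114.4  188.2] 0.40112811193761916
panBL [535.   36.9 195.3] 0.8385571558461851
panBR [ 616.7 -101.1  185.1] 1.028355666819002
lipL [ 500.1 -128.1   70.8] 3.128828201285756
lipR [ 491.  -168.9   81. ] 0.05641529614570247
tip [ 385.9 -128.9    6.6] 1.1373176859964955
lipL [ 500.  -129.5   72. ]
lipR [ 495.6 -169.9   72. ]
lipL [ 499.6 -126.4   72. ]
lipR [ 492.5 -170.6   72. ]
tip [ 385.3 -127.4   26. ] [ 391.6 -126.8   26. ]
bottom edge panel [515.4  25.9   4. ] [ 596.4 -128.2    4. ] [514.   25.2   4. ] [ 598.2 -129.1    4. ]
```

```bash
python3 - <<'E'
from h import *
np.set_printoptions(precision=1,suppress=True)
for n,box in(("scene",(205,275,300,350)),("top",(175,240,310,345))):
    f=pickle.load(open(n+"0.pkl","rb"));g=cv2.cvtColor(f["image"],cv2.COLOR_RGB2GRAY)
    y0,y1,x0,x1=box;m=np.zeros_like(g);m[y0:y1,x0:x1]=(g[y0:y1,x0:x1]<85)*255
    k,l,st,_=cv2.connectedComponentsWithStats(m);i=1+st[1:,4].argmax();m=l==i
    for y in range(y0,y1):
        xs=np.where(m[y])[0]
        if len(xs) and (y%4==0): print(n,y,xs[0],xs[-1],plane(f,((xs[0]+xs[-1])/2,y),26),plane(f,((xs[0]+xs[-1])/2,y),44)[:2])
E
```

```text
scene 208 325 330 [ 521.9 -136.9   26. ] [ 512.8 -135.5]
scene 212 324 342 [ 514.1 -149.9   26. ] [ 505.2 -148.3]
scene 216 322 343 [ 504.3 -149.8   26. ] [ 495.5 -148.1]
scene 220 320 342 [ 494.1 -147.4   26. ] [ 485.5 -145.8]
scene 224 319 342 [ 484.4 -147.3   26. ] [ 476.  -145.7]
scene 228 326 341 [ 476.  -154.7   26. ] [ 467.8 -152.9]
scene 232 325 339 [ 466.1 -152.4   26. ] [ 458.1 -150.7]
scene 236 324 329 [ 454.9 -141.6   26. ] [ 447.  -140.1]
scene 240 322 328 [ 445.1 -139.3   26. ] [ 437.5 -137.9]
scene 244 321 326 [ 435.5 -137.1   26. ] [ 428.  -135.7]
scene 248 320 325 [ 426.1 -136.    26. ] [ 418.8 -134.6]
scene 252 318 325 [ 416.8 -134.9   26. ] [ 409.7 -133.5]
scene 256 317 322 [ 407.2 -131.7   26. ] [ 400.3 -130.4]
scene 260 316 321 [ 398.  -130.6   26. ] [ 391.3 -129.3]
scene 264 314 320 [ 388.7 -128.5   26. ] [ 382.2 -127.3]
scene 268 313 319 [ 379.7 -127.5   26. ] [ 373.3 -126.2]
top 192 317 326 [ 485.8 -132.    26. ] [ 483.1 -129.4]
top 196 324 326 [ 475.5 -140.2   26. ] [ 473.  -137.5]
top 200 323 325 [ 465.5 -137.3   26. ] [ 463.1 -134.6]
top 204 323 325 [ 455.4 -136.8   26. ] [ 453.3 -134.1]
top 208 322 324 [ 445.5 -133.8   26. ] [ 443.5 -131.2]
top 212 321 323 [ 435.6 -130.9   26. ] [ 433.8 -128.4]
top 216 321 323 [ 425.6 -130.4   26. ] [ 424.1 -127.9]
top 220 320 320 [ 415.8 -125.    26. ] [ 414.5 -122.6]
```

arm_command:
  deltas:
    - {"tz":-55,"hand":60}
    - {"tz":-55}
    - {"tx":-36,"ty":-48}
    - {"tx":-36,"ty":-48}
    - {"tx":-36,"ty":-48}
    - {"tx":-36,"ty":-48}
    - {"tx":-36,"ty":-48}
    - {"tx":-36,"ty":-48}

```text
schema error: expected keys hand, tx, ty, tz, wx, wy, wz
```

arm_command:
  deltas:
    - {"hand":60,"tx":0,"ty":0,"tz":-55,"wx":0,"wy":0,"wz":0}
    - {"hand":60,"tx":0,"ty":0,"tz":-55,"wx":0,"wy":0,"wz":0}
    - {"hand":60,"tx":-36,"ty":-48,"tz":0,"wx":0,"wy":0,"wz":0}
    - {"hand":60,"tx":-36,"ty":-48,"tz":0,"wx":0,"wy":0,"wz":0}
    - {"hand":60,"tx":-36,"ty":-48,"tz":0,"wx":0,"wy":0,"wz":0}
    - {"hand":60,"tx":-36,"ty":-48,"tz":0,"wx":0,"wy":0,"wz":0}
    - {"hand":60,"tx":-36,"ty":-48,"tz":0,"wx":0,"wy":0,"wz":0}
    - {"hand":60,"tx":-36,"ty":-48,"tz":0,"wx":0,"wy":0,"wz":0}

```text
clock: 1.1
eef_pos: [331.6, 222.2, 341.2]
tcp_rot: [3.142, 0.0, 2.735]
contact_force: [0.1, 0.3, 0.6]
opening: 0.705
grasp_force: 0.0
```

```bash
cat >s.py <<'E'
from rig import r
import numpy as np
np.set_printoptions(precision=4,suppress=True)
s=r.sense()
for k in("clock","qpos","eef_pos","tcp_rot","contact_force","wrist_torque","opening","grasp_force"):print(k,s[k])
open("log.txt","a").write(repr([list(s["qpos"]),list(s["eef_pos"]),list(s["tcp_rot"])])+"\n")
E
python3 s.py
```

```text
clock 1.1
qpos [ 0.5867 -0.1185  1.9291 -0.0002  1.3308 -0.5779]
eef_pos [331.6194 222.192  341.1763]
tcp_rot [3.1415 0.0003 2.7355]
contact_force [0.1325 0.3008 0.6432]
wrist_torque [-0.0274 -0.0207  0.0267]
opening 0.7049209511115747
grasp_force 0.0
```

arm_command:
  deltas:
    - {"hand":60,"tx":-37,"ty":-48,"tz":0,"wx":0,"wy":0,"wz":0}
    - {"hand":60,"tx":-37,"ty":-48,"tz":0,"wx":0,"wy":0,"wz":0}
    - {"hand":60,"tx":-37,"ty":-48,"tz":0,"wx":0,"wy":0,"wz":0}
    - {"hand":60,"tx":-37,"ty":-48,"tz":0,"wx":0,"wy":0,"wz":0}
    - {"hand":60,"tx":-37,"ty":-48,"tz":0,"wx":0,"wy":0,"wz":0}
    - {"hand":60,"tx":-37,"ty":-48,"tz":0,"wx":0,"wy":0,"wz":0}
    - {"hand":60,"tx":0,"ty":0,"tz":0,"wx":0,"wy":0,"wz":-0.11}
    - {"hand":60,"tx":0,"ty":0,"tz":0,"wx":0,"wy":0,"wz":-0.11}

```text
clock: 2.1
eef_pos: [421.3, -129.3, 340.8]
tcp_rot: [3.141, -0.001, 2.956]
contact_force: [0.0, -0.2, -0.2]
opening: 0.701
grasp_force: 0.0
```

```bash
python3 s.py
```

```text
clock 2.1
qpos [-0.3012 -0.0417  1.8607  0.      1.3238 -1.6864]
eef_pos [ 421.3201 -129.3102  340.7791]
tcp_rot [ 3.1414 -0.0012  2.956 ]
contact_force [ 0.0348 -0.1866 -0.2277]
wrist_torque [-0.0003  0.0464  0.0143]
opening 0.700737584389616
grasp_force 0.0
```

arm_command:
  deltas:
    - {"hand":60,"tx":0,"ty":0,"tz":0,"wx":0,"wy":-0.18,"wz":0}
    - {"hand":60,"tx":0,"ty":0,"tz":0,"wx":0,"wy":-0.18,"wz":0}
    - {"hand":60,"tx":0,"ty":0,"tz":40,"wx":0,"wy":0,"wz":0}

```text
clock: 2.48
eef_pos: [434.8, -131.0, 307.2]
tcp_rot: [-3.14, 0.371, 2.954]
contact_force: [1.4, 0.6, -0.4]
opening: 0.702
grasp_force: 0.0
```

```bash
python3 s.py; cat >kin.py <<'E'
import numpy as np
from scipy.optimize import least_squares
from scipy.spatial.transform import Rotation as R
D=[([1.16160377,.353622772,1.63414874,0,1.15517277,-.00238760],[247.0979,573.5638,230.5713],[-3.14024,0,2.73478])]
D+=[eval(l) for l in open("log.txt")]
def fk(p,q):
    r0,H,L1,L2,a,Lt,c=p
    b=q[1]+q[2]
    Rz=R.from_euler('z',q[0]);U=Rz*R.from_euler('y',b)
    w=Rz.apply([r0+L1*np.sin(q[1]),0,H+L1*np.cos(q[1])])+U.apply([a,0,L2])
    T=U*R.from_euler('z',q[3])*R.from_euler('y',q[4])*R.from_euler('z',q[5])
    return w+T.apply([0,0,Lt])+ (U*R.from_euler('z',q[3])*R.from_euler('y',q[4])).apply([c,0,0]),T
def rot(e): return R.from_euler('xyz',e)
p=None
def fit():
    f=lambda p:np.concatenate([fk(p,q)[0]-x for q,x,_ in D]+[[(p[6])*1e-2,(p[0])*1e-3,(p[4]*1e-3)]])
    return least_squares(f,[0,300,400,400,0,250,0])
def ik(p,x,T,q0):
    def f(q):
        X,t=fk(p,q);return np.concatenate([(X-x)/100,(T.inv()*t*OFF).as_rotvec(),1e-4*(q-q0)])
    lo=[-2.63,-.92,.06,-1.3,0,-3.02];hi=[2.63,2.1,2.66,4.44,2.69,3.02]
    s=least_squares(f,np.clip(q0,np.array(lo)+.02,np.array(hi)-.02),bounds=(lo,hi));return s.x,s.cost
F=fit();p=F.x
OFF=fk(p,D[-1][0])[1].inv()*rot(D[-1][2])
if __name__=="__main__":
    print(p,F.cost,[ (fk(p,q)[1].inv()*rot(e)).as_rotvec() for q,x,e in D])
E
python3 kin.py
```

```text
clock 2.475
qpos [-0.3354 -0.2018  2.1216  0.0691  0.8551 -1.7544]
eef_pos [ 434.7712 -131.0362  307.1769]
tcp_rot [-3.1401  0.3713  2.9544]
contact_force [ 1.3972  0.6281 -0.4315]
wrist_torque [0.0388 0.1519 0.0178]
opening 0.7024551268917959
grasp_force 0.0
[  7.39692399 336.89890187 585.0005549  502.48411212 100.04811325
 360.13315568   3.94434329] 3.6976530059151216 [array([ 3.33461290e-06, -1.71823078e-06,  1.57080403e+00]), array([1.49266271e-16, 2.56624787e-16, 1.57079633e+00]), array([-3.63320968e-16, -4.26182600e-16,  1.57079633e+00]), array([-2.46629547e-16,  3.23701280e-16,  1.57079633e+00])]
```

```bash
cat >plan.py <<'E'
from kin import *
G=np.array([3.,0,0])   # grasp point in hook frame
PSI_H=-.185; HO=np.array([440,-138.3,30.]); PSI_S=.512; SO=np.array([550.3,-44.9,0.])
def tcp(al,Hp,Hr,g=G):
    T=Hr*R.from_euler('y',np.pi-al);return Hp+Hr.apply(g)+T.apply([0,0,19]),T
def lipat(x,y,z,th,psi=PSI_S):   # hook pose with lip at stand x,y,z, tilt th
    Hr=R.from_euler('z',psi)*R.from_euler('y',th)
    return SO+R.from_euler('z',PSI_S).apply([x,y,z])-Hr.apply([58,0,42]),Hr
E
python3 - <<'E'
from plan import *
np.set_printoptions(precision=3,suppress=True)
q0=np.array(D[-1][0])
for a in(20,30,37,45):
    al=np.radians(a);q=q0
    for n,(P,Hr) in [("pick",(HO,R.from_euler('z',PSI_H))),("lift",(HO+[0,0,150],R.from_euler('z',PSI_H))),("tilt",lipat(-40,0,160,.9)),("in",lipat(14,0,160,.9)),("half",lipat(12,0,170,.45)),("lev",lipat(10,0,177,0))]:
        x,T=tcp(al,P,Hr);q,c=ik(p,x,T,q);print(a,n,q,'%.1e'%c)
E
```

```text
20 pick [-0.352  0.472  2.318  1.292  0.057 -3.02 ] 3.7e-05
20 lift [-0.345  0.083  2.245  0.12   0.471 -1.828] 1.6e-08
20 tilt [-0.016  0.488  1.746 -0.271  1.402 -1.985] 7.8e-09
20 in [ 0.025  0.545  1.641 -0.249  1.457 -1.966] 9.9e-11
20 half [-0.104  0.35   1.894 -0.07   0.982 -2.145] 2.0e-09
20 lev [-0.298  0.286  2.129  0.505  0.537 -2.794] 5.2e-09
30 pick [-0.299  0.463  2.319 -0.197  0.    -1.477] 1.5e-02
30 lift [-0.378  0.06   2.361  0.443  0.225 -2.171] 5.6e-09
30 tilt [-0.063  0.394  1.828 -0.212  1.247 -2.045] 9.9e-09
30 in [-0.015  0.452  1.73  -0.193  1.294 -2.013] 9.4e-11
30 half [-0.175  0.287  1.988  0.064  0.811 -2.301] 2.5e-09
30 lev [-0.339  0.282  2.177  0.736  0.484 -3.02 ] 3.9e-03
37 pick [-0.299  0.457  2.318 -0.143  0.    -1.529] 4.2e-02
37 lift [-0.398  0.069  2.428  1.278  0.124 -3.02 ] 3.8e-04
37 tilt [-0.103  0.333  1.887 -0.161  1.136 -2.102] 2.2e-08
37 in [-0.049  0.391  1.794 -0.146  1.177 -2.061] 9.2e-11
37 half [-0.233  0.255  2.053  0.206  0.7   -2.465] 3.2e-09
37 lev [-0.336  0.276  2.188  0.773  0.465 -3.02 ] 2.0e-02
45 pick [-0.298  0.449  2.317 -0.117  0.    -1.55 ] 8.9e-02
45 lift [-0.295  0.059  2.438 -0.486  0.    -1.168] 1.3e-02
45 tilt [-0.158  0.27   1.955 -0.084  1.008 -2.192] 1.3e-08
45 in [-0.096  0.328  1.869 -0.076  1.041 -2.137] 9.5e-11
45 half [-0.309  0.235  2.124  0.444  0.595 -2.738] 4.7e-09
45 lev [-0.333  0.269  2.198  0.813  0.448 -3.02 ] 5.4e-02
```

```bash
sed -i 's/^G=.*/G=np.array([-10.,0,-4])/' plan.py; python3 - <<'E'
from plan import *
np.set_printoptions(precision=3,suppress=True)
q0=np.array(D[-1][0])
Rs=R.from_euler('z',PSI_S)
for a in(6,10,14,18):
    al=np.radians(a);q=q0
    for n,(P,Hr) in [("pick",(HO,R.from_euler('z',PSI_H))),("lift",(HO+[0,0,100],R.from_euler('z',PSI_H))),("tilt",lipat(-40,0,165,.83)),("in",lipat(14,0,165,.83)),("half",lipat(12,0,170,.42)),("lev",lipat(10,0,177,0))]:
        x,T=tcp(al,P,Hr);q,c=ik(p,x,T,q)
        B=[Rs.inv().apply(x+T.apply([sx*42.5,0,-19-d])-SO) for sx in(-1,1) for d in (54,100)]
        print(a,n,q,'%.1e'%c,"corners xz",np.array(B)[:,[0,2]].ravel().astype(int) if n not in("pick","lift") else np.array(B)[:,2].astype(int))
E
```

```text
6 pick [-0.318  0.475  2.183  0.037  0.38  -1.738] 3.4e-09 corners xz [ 84 129  75 121]
6 lift [-0.318  0.252  2.146  0.023  0.64  -1.721] 5.9e-10 corners xz [184 229 175 221]
6 tilt [ 0.011  0.563  1.691 -0.324  1.55  -1.952] 7.1e-09 corners xz [ -52  196  -21  230 -115  252  -85  287]
6 in [ 0.049  0.619  1.581 -0.301  1.61  -1.941] 1.0e-10 corners xz [  1 196  32 230 -61 252 -31 287]
6 half [-0.046  0.434  1.802 -0.178  1.181 -2.038] 1.5e-09 corners xz [-11 193   2 237 -92 220 -78 263]
6 lev [-0.192  0.319  2.023  0.102  0.722 -2.349] 2.4e-09 corners xz [ -21  189  -26  234 -105  180 -110  226]
10 pick [-0.326  0.467  2.23   0.091  0.273 -1.798] 4.0e-09 corners xz [ 86 131  71 117]
10 lift [-0.326  0.23   2.192  0.047  0.547 -1.75 ] 6.9e-10 corners xz [186 231 171 217]
10 tilt [-0.003  0.523  1.72  -0.306  1.492 -1.967] 7.4e-09 corners xz [ -53  201  -25  237 -120  252  -92  289]
10 in [ 0.037  0.58   1.613 -0.283  1.549 -1.952] 1.0e-10 corners xz [  0 201  28 237 -66 252 -38 289]
10 half [-0.067  0.4    1.839 -0.149  1.114 -2.07 ] 1.6e-09 corners xz [-14 197  -3 242 -96 218 -85 2
[... 653 characters left out ...]
0.304  0.599 -2.584] 3.4e-09 corners xz [ -29  193  -40  238 -112  173 -123  217]
18 pick [-0.354  0.473  2.325  0.993  0.062 -2.724] 1.5e-08 corners xz [ 90 134  64 107]
18 lift [-0.346  0.198  2.286  0.144  0.351 -1.86 ] 8.1e-09 corners xz [190 234 164 207]
18 tilt [-0.035  0.445  1.782 -0.265  1.373 -2.005] 8.2e-09 corners xz [ -56  210  -33  250 -130  252 -107  292]
18 in [ 0.008  0.503  1.68  -0.243  1.424 -1.982] 9.7e-11 corners xz [ -2 210  20 250 -76 252 -53 292]
18 half [-0.116  0.339  1.913 -0.075  0.977 -2.154] 1.8e-09 corners xz [ -20  204  -16  250 -105  213 -100  259]
18 lev [-0.301  0.285  2.132  0.444  0.55  -2.744] 4.4e-09 corners xz [ -34  195  -48  239 -115  169 -129  212]
```

```bash
sed -i 's/^G=.*/G=np.array([-12.,0,-4])/' plan.py; cat >>plan.py <<'E'
AL=.22
def rows(targets,start=None):
    """targets: list of (pos,Rot); print rows from commanded/measured pose, rounded, error carried"""
    if start is None:
        from rig import r
        s=r.sense();start=(np.array(s["eef_pos"]),rot(s["tcp_rot"]))
    x,T=start
    for X,Q in targets:
        d=np.round(T.inv().apply(X-x),1);w=np.round((T.inv()*Q).as_rotvec(),3)
        print("t",d,"w",w,"|%.0fmm %.1fdeg"%(np.linalg.norm(d),np.degrees(np.linalg.norm(w))))
        x=x+T.apply(d);T=T*R.from_rotvec(w)
    return x,T
E
python3 - <<'E'
from plan import *
np.set_printoptions(precision=3,suppress=True)
x,T=tcp(AL,HO,R.from_euler('z',PSI_H));b=T.apply([0,0,1])
print(x)
e=rows([(x-150*b,T),(x-60*b,T),(x,T)])
# 2D clearance plan (lip pose vs slats), relative to groove floor
hook=np.array([(44,-30),(48,-30),(48,16),(60,16),(60,42),(56,42),(56,20),(44,20)],np.float32)
gz=[]
def body():
    c=np.array([-12,-4.]);u=np.array([-np.sin(AL),np.cos(AL)]);v=np.array([np.cos(AL),np.sin(AL)])
    return np.array([c+54*u-42.5*v,c+54*u+42.5*v,c+160*u+42.5*v,c+160*u-42.5*v],np.float32)
import cv2
bd=body()
def rect(a,b,c,d): return np.array([(x,z) for x in np.linspace(a,b,7) for z in np.linspace(c,d,25)])
slats=np.r_[rect(0,6,-74,0),rect(0,6,18,42),rect(6,30,38,42),rect(26,30,-12,42)]
def clr(th,L):
    d=slats-L;hx=58+d@[np.cos(th),-np.sin(th)];hz=42+d@[np.sin(th),np.cos(th)]
    q=[(float(a),float(b)) for a,b in zip(hx,hz)]
    return -max(cv2.pointPolygonTest(hook,k,True) for k in q),-max(cv2.pointPolygonTest(bd,k,True) for k in q)
for th in(1.0,.85,.7,.55,.4,.25,.12,0):
    o=[]
    for lx in(0,6,10,12,14,16):
        m=max(((min(clr(th,np.array([lx,z]))),z)+clr(th,np.array([lx,z])) for z in np.arange(0,34,1.)))
        o.append("x%d z%d h%.1f b%.0f"%(lx,m[1],m[2],m[3]))
    print(th,o)
E
```

```text
[ 432.28  -136.855    7.458]
t [ 87.4  -6.1 130.5] w [-0.002  0.151 -0.002] |157mm 8.7deg
t [ 0.   0.1 90. ] w [-0.  0. -0.] |90mm 0.0deg
t [ 0. -0. 60.] w [-0.  0. -0.] |60mm 0.0deg
1.0 ['x0 z10 h6.4 b13', 'x6 z12 h4.3 b13', 'x10 z13 h3.5 b14', 'x12 z15 h3.8 b16', 'x14 z16 h3.9 b17', 'x16 z17 h3.7 b18']
0.85 ['x0 z11 h5.7 b18', 'x6 z13 h3.5 b15', 'x10 z15 h2.7 b15', 'x12 z17 h2.7 b16', 'x14 z19 h2.5 b18', 'x16 z20 h2.5 b19']
0.7 ['x0 z11 h5.1 b22', 'x6 z14 h2.4 b18', 'x10 z17 h1.3 b17', 'x12 z20 h1.3 b18', 'x14 z22 h1.5 b19', 'x16 z23 h1.8 b20']
0.55 ['x0 z13 h4.3 b26', 'x6 z16 h1.0 b22', 'x10 z20 h-0.1 b20', 'x12 z24 h-0.0 b22', 'x14 z25 h1.2 b21', 'x16 z26 h2.3 b21']
0.4 ['x0 z14 h3.5 b31', 'x6 z18 h-0.5 b26', 'x10 z24 h-0.7 b24', 'x12 z26 h0.4 b24', 'x14 z27 h1.9 b23', 'x16 z28 h3.3 b22']
0.25 ['x0 z16 h1.9 b35', 'x6 z18 h-1.6 b29', 'x10 z26 h-0.1 b27', 'x12 z27 h1.6 b25', 'x14 z28 h3.1 b24', 'x16 z33 h2.7 b25']
0.12 ['x0 z17 h0.0 b38', 'x6 z19 h-1.7 b32', 'x10 z27 h0.9 b29', 'x12 z33 h2.0 b29', 'x14 z33 h0.1 b27', 'x16 z31 h-1.8 b24']
0 ['x0 z33 h-2.0 b41', 'x6 z33 h-2.0 b35', 'x10 z33 h0.0 b31', 'x12 z33 h-2.0 b29', 'x14 z33 h-2.0 b27', 'x16 z33 h-2.0 b25']
```

arm_command:
  deltas:
    - {"hand":60,"tx":43.7,"ty":-3,"tz":40,"wx":0,"wy":0,"wz":0}
    - {"hand":60,"tx":43.7,"ty":-3.1,"tz":40,"wx":0,"wy":0,"wz":0}
    - {"hand":60,"tx":0,"ty":0,"tz":50.5,"wx":0,"wy":0,"wz":0}
    - {"hand":60,"tx":0,"ty":0,"tz":0,"wx":-0.002,"wy":0.151,"wz":-0.002}
    - {"hand":50,"tx":0,"ty":0,"tz":0,"wx":0,"wy":0,"wz":0}

```text
clock: 3.1
eef_pos: [401.1, -130.7, 151.1]
tcp_rot: [3.14, 0.21, 2.958]
contact_force: [-0.1, -0.5, -0.2]
opening: 0.587
grasp_force: 0.0
```

```bash
python3 s.py; python3 - <<'E'
from plan import *
np.set_printoptions(precision=3,suppress=True)
x,T=tcp(AL,HO,R.from_euler('z',PSI_H));b=T.apply([0,0,1]);rows([(x-60*b,T),(x,T)])
from rig import imaging
import cv2
a=cv2.resize(imaging.grab_frame("scene")["image"][180:300,270:370,::-1],None,fx=4,fy=4,interpolation=cv2.INTER_CUBIC)
b=cv2.resize(imaging.grab_frame("top")["image"][130:250,270:370,::-1],None,fx=4,fy=4,interpolation=cv2.INTER_CUBIC)
cv2.imwrite("pics/pre.png",np.hstack([a,b]))
E
```

```text
clock 3.1
qpos [-0.3471  0.0428  2.2644  0.0597  0.6284 -1.7791]
eef_pos [ 401.0638 -130.7025  151.0903]
tcp_rot [3.1404 0.2098 2.958 ]
contact_force [-0.0621 -0.4813 -0.2117]
wrist_torque [ 0.0196  0.0877 -0.0051]
opening 0.5867515223422506
grasp_force 0.0
t [-0.6 -0.4 87.1] w [ 0.001 -0.01   0.001] |87mm 0.6deg
t [ 0.  -0.1 60. ] w [ 0. -0.  0.] |60mm 0.0deg
```

View pics/pre.png

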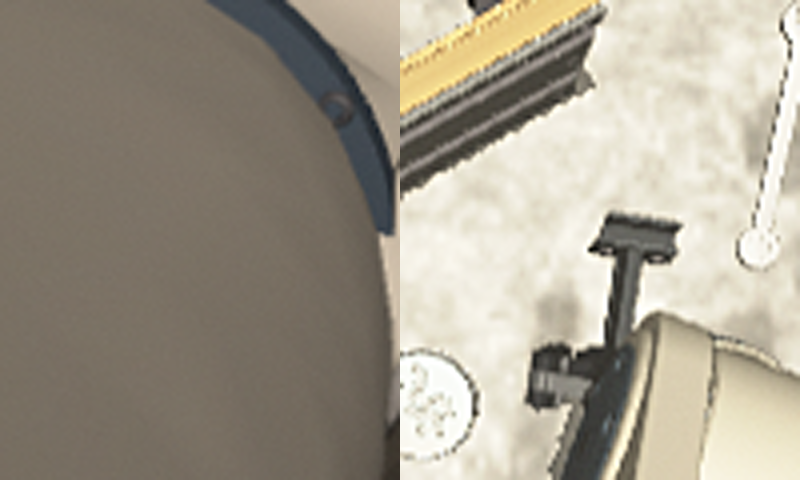

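The arm hides the hook in the scene view. The top view shows the web running from (628,260) into the wrist outline, in line with the tool, so I'll descend.

arm_command:
  deltas:
    - {"hand":50,"tx":0,"ty":0,"tz":45,"wx":0,"wy":-0.01,"wz":0}
    - {"hand":50,"tx":0,"ty":0,"tz":42,"wx":0,"wy":0,"wz":0}
    - {"hand":50,"tx":0,"ty":-0.5,"tz":30,"wx":0,"wy":0,"wz":0}
    - {"hand":50,"tx":0,"ty":0,"tz":20,"wx":0,"wy":0,"wz":0}
    - {"hand":50,"tx":0,"ty":0,"tz":10,"wx":0,"wy":0,"wz":0}
    - {"hand":50,"tx":0,"ty":0,"tz":0,"wx":0,"wy":0,"wz":0}

```text
clock: 3.95
eef_pos: [429.6, -136.3, 7.5]
tcp_rot: [3.14, 0.219, 2.957]
contact_force: [0.2, 0.2, 0.2]
opening: 0.584
grasp_force: 0.0
```

arm_command:
  deltas:
    - {"hand":20,"tx":0,"ty":0,"tz":0,"wx":0,"wy":0,"wz":0}
    - {"hand":20,"tx":0,"ty":0,"tz":0,"wx":0,"wy":0,"wz":0}
    - {"hand":14,"tx":0,"ty":0,"tz":0,"wx":0,"wy":0,"wz":0}
    - {"hand":8,"tx":0,"ty":0,"tz":0,"wx":0,"wy":0,"wz":0}
    - {"hand":0,"tx":0,"ty":0,"tz":0,"wx":0,"wy":0,"wz":0}
    - {"hand":0,"tx":0,"ty":0,"tz":0,"wx":0,"wy":0,"wz":0}
  squeeze: 30

```text
clock: 4.7
eef_pos: [430.4, -136.4, 7.8]
tcp_rot: [3.14, 0.22, 2.957]
contact_force: [-2.3, 0.1, 7.8]
opening: 0.127
grasp_force: 29.4
```

```bash
python3 s.py
```

```text
clock 4.7
qpos [-0.3363  0.4061  2.3052  0.1606  0.2156 -1.8758]
eef_pos [ 430.3992 -136.4492    7.8089]
tcp_rot [3.1403 0.22   2.9569]
contact_force [-2.2741  0.1224  7.8011]
wrist_torque [-0.0204  0.1506 -0.0221]
opening 0.12701843765690396
grasp_force 29.405693029984832
```

arm_command:
  deltas:
    - {"hand":0,"tx":0,"ty":0,"tz":0,"wx":0,"wy":0,"wz":0}
    - {"hand":0,"tx":0,"ty":0,"tz":-1,"wx":0,"wy":0,"wz":0}
    - {"hand":0,"tx":0,"ty":0,"tz":0,"wx":0,"wy":0,"wz":0}
  squeeze: 60

```text
clock: 5.08
eef_pos: [429.5, -136.2, 8.2]
tcp_rot: [3.14, 0.218, 2.957]
contact_force: [-0.7, 1.0, -2.5]
opening: 0.109
grasp_force: 58.5
```

arm_command:
  deltas:
    - {"hand":0,"tx":0,"ty":0,"tz":-20,"wx":0,"wy":0,"wz":0}
    - {"hand":0,"tx":0,"ty":0,"tz":-50,"wx":0,"wy":0,"wz":0}
    - {"hand":0,"tx":0,"ty":0,"tz":-60,"wx":0,"wy":0,"wz":0}
    - {"hand":0,"tx":0,"ty":0,"tz":-60,"wx":0,"wy":0,"wz":0}
    - {"hand":0,"tx":0,"ty":0,"tz":-50,"wx":0,"wy":0,"wz":0}
    - {"hand":0,"tx":0,"ty":0,"tz":0,"wx":0,"wy":0,"wz":0}
  squeeze: 100

```text
clock: 5.82
eef_pos: [379.8, -127.6, 246.2]
tcp_rot: [3.142, 0.226, 2.957]
contact_force: [-0.3, -0.4, -2.7]
opening: 0.105
grasp_force: 98.3
```

```bash
python3 s.py;python3 - <<'E'
from rig import imaging
import cv2,pickle,numpy as np
A=[]
for n,(y0,x0) in(("scene",(80,230)),("top",(120,250))):
    f=imaging.grab_frame(n);pickle.dump(f,open(n+"1.pkl","wb"))
    A.append(cv2.resize(f["image"][y0:y0+180,x0:x0+130,::-1],None,fx=3,fy=3,interpolation=cv2.INTER_CUBIC))
cv2.imwrite("pics/lift.png",np.hstack(A))
E
```

```text
clock 5.825
qpos [-0.3618 -0.1597  2.1972  0.0513  0.882  -1.7764]
eef_pos [ 379.8023 -127.6382  246.224 ]
tcp_rot [3.1416 0.2261 2.9572]
contact_force [-0.334  -0.3656 -2.6659]
wrist_torque [0.0582 0.2933 0.0192]
opening 0.10478754659210149
grasp_force 98.28395890071988
```

View pics/lift.png

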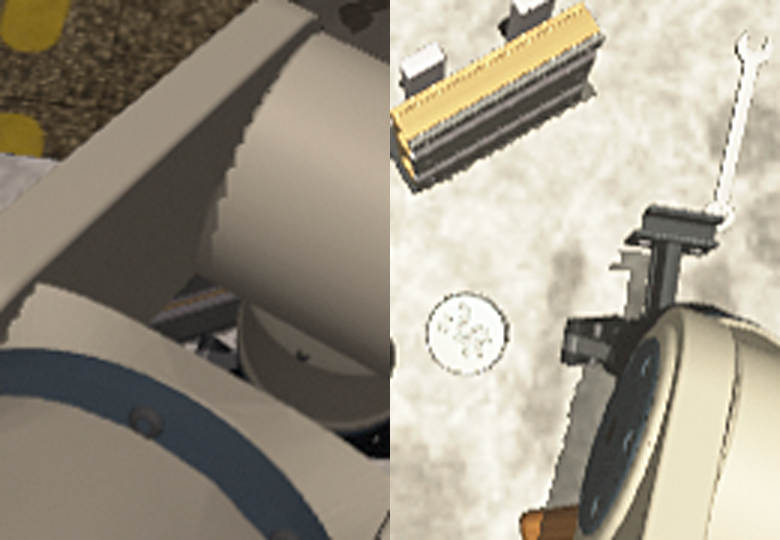

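The hook is lifted. In the top view its plate and lip are at crop (645,207)–(727,213), well aligned with the tool. I'll check the grip offset against the model, then plan the probe of the panel top.

```bash
cat >>plan.py <<'E'
# hook pose from tcp: hook fixed in tool
xg=np.array([429.5,-136.2,8.2]);Tg=rot([3.14,.218,2.957])
Hin=Tg.inv()*R.from_euler('z',PSI_H); hin=Tg.inv().apply(HO-xg)
def hook(x,T): return x+T.apply(hin),T*Hin
def tool(P,Hr): T=Hr*Hin.inv();return P-T.apply(hin),T
def stand(x): return R.from_euler('z',PSI_S).inv().apply(x-SO)
E
python3 - <<'E'
from plan import *; from h import ray,plane
import pickle,cv2
np.set_printoptions(precision=3,suppress=True)
print("Geff",R.from_euler('z',PSI_H).inv().apply(xg-Tg.apply([0,0,19])-HO))
x=np.array([379.8023,-127.6382,246.224]);T=rot([3.1416,.2261,2.9572]);P,Hr=hook(x,T)
f=pickle.load(open("top1.pkl","rb"))
for c,px in(([58,22,42],(645,207)),([58,-22,42],(727,213))):
    w=P+Hr.apply(c); q=((px[0]-390+.5)/3-.5+250,(px[1]+.5)/3-.5+120)
    print(w,plane(f,q,w[2]))
q=np.array([-.3618,-.1597,2.1972,.0513,.882,-1.7764])
path=[("lift",(P,Hr))]+[("a",lipat(-60,0,255,0)),("b",lipat(10,0,240,0)),("probe",lipat(10,0,216,0)),("tilt",lipat(-40,0,150,1.0)),("in",lipat(16,0,167,1.0)),("half",lipat(16,0,176,.5)),("lev",lipat(10,0,176,0))]
for n,(a,b) in path:
    X,Q=tool(a,b);q,c=ik(p,X,Q,q);print(n,X,q,'%.0e'%c)
print("rows");rows([tool(*lipat(-60,0,255,0)),tool(*lipat(10,0,255,0))])
E
```

```text
Geff [-14.816   0.101  -3.25 ]
[ 450.869 -118.6    310.544] [ 448.336 -114.776  310.544]
[ 442.769 -161.848  310.613] [ 443.579 -161.926  310.613]
lift [ 379.802 -127.638  246.224] [-0.358 -0.16   2.197  0.05   0.883 -1.772] 2e-13
a [ 438.032 -107.841  191.2  ] [-0.372  0.059  2.134  0.231  0.824 -2.602] 4e-09
b [499.056 -73.546 176.2  ] [-0.251  0.157  2.06   0.216  0.779 -2.477] 2e-10
probe [499.056 -73.546 152.2  ] [-0.251  0.194  2.081  0.23   0.722 -2.496] 3e-11
tilt [ 436.201 -108.87   173.344] [ 0.016  0.567  1.695 -0.341  1.597 -1.947] 9e-09
in [485.019 -81.435 190.344] [ 0.054  0.609  1.567 -0.318  1.687 -1.946] 1e-10
half [484.954 -81.471 152.95 ] [-0.061  0.375  1.834 -0.162  1.177 -2.063] 2e-09
lev [499.056 -73.546 112.2  ] [-0.251  0.262  2.111  0.26   0.627 -2.535] 4e-09
rows
t [-42.9  29.7  62. ] w [-0.151  0.002 -0.68 ] |81mm 39.9deg
t [-68.4  -0.1  15.1] w [-0.001  0.    -0.   ] |70mm 0.1deg
```

```bash
python3 - <<'E'
from plan import *
np.set_printoptions(precision=3,suppress=True)
from scipy.spatial.transform import Slerp
from rig import r
s=r.sense();x0=np.array(s["eef_pos"]);T0=rot(s["tcp_rot"])
X,Q=tool(*lipat(-50,0,250,0));S=Slerp([0,1],R.concatenate([T0,Q]))
e=rows([(x0+(X-x0)*k/5,S(k/5)) for k in range(1,6)])
rows([tool(*lipat(-22,0,250,0)),tool(*lipat(5,0,250,0)),tool(*lipat(5,0,240,0))],e)
E
```

```text
t [-9.9  7.2 13.7] w [-0.03   0.    -0.136] |18mm 8.0deg
t [-10.7   5.4  13.9] w [-0.031  0.001 -0.136] |18mm 8.0deg
t [-11.3   3.5  14. ] w [-0.03   0.    -0.136] |18mm 8.0deg
t [-11.7   1.4  14.1] w [-0.03   0.001 -0.136] |18mm 8.0deg
t [-11.8  -0.5  14.1] w [-0.031  0.    -0.136] |18mm 8.0deg
t [-27.3  -0.    6.1] w [ 0.  0. -0.] |28mm 0.0deg
t [-26.4  -0.    5.8] w [ 0.  0. -0.] |27mm 0.0deg
t [ 2.2 -0.1  9.8] w [ 0.  0. -0.] |10mm 0.0deg
```

arm_command:
  deltas:
    - {"hand":0,"tx":-9.9,"ty":7.2,"tz":13.7,"wx":-0.03,"wy":0,"wz":-0.136}
    - {"hand":0,"tx":-10.7,"ty":5.4,"tz":13.9,"wx":-0.031,"wy":0.001,"wz":-0.136}
    - {"hand":0,"tx":-11.3,"ty":3.5,"tz":14.0,"wx":-0.03,"wy":0,"wz":-0.136}
    - {"hand":0,"tx":-11.7,"ty":1.4,"tz":14.1,"wx":-0.03,"wy":0.001,"wz":-0.136}
    - {"hand":0,"tx":-11.8,"ty":-0.5,"tz":14.1,"wx":-0.031,"wy":0,"wz":-0.136}
    - {"hand":0,"tx":0,"ty":0,"tz":0,"wx":0,"wy":0,"wz":0}
    - {"hand":0,"tx":0,"ty":0,"tz":0,"wx":0,"wy":0,"wz":0}
  squeeze: 110

```text
clock: 6.8
eef_pos: [446.0, -102.8, 185.3]
tcp_rot: [3.137, 0.216, -2.633]
contact_force: [-0.3, 0.6, -2.0]
opening: 0.095
grasp_force: 107.7
```

```bash
python3 s.py; python3 - <<'E'
from plan import *
np.set_printoptions(precision=3,suppress=True)
from rig import r
s=r.sense();P,H=hook(np.array(s["eef_pos"]),rot(s["tcp_rot"]))
print("lip",stand(P+H.apply([58,0,42])),(R.from_euler('z',PSI_S).inv()*H).as_rotvec())
rows([tool(*lipat(-22,0,250,0)),tool(*lipat(5,0,250,0)),tool(*lipat(5,0,240,0))])
from rig import imaging
import cv2
A=[]
for n,(y0,x0) in(("scene",(80,210)),("top",(90,220))):
    f=imaging.grab_frame(n)
    A.append(cv2.resize(f["image"][y0:y0+180,x0:x0+130,::-1],None,fx=3,fy=3,interpolation=cv2.INTER_CUBIC))
cv2.imwrite("pics/near.png",np.hstack(A))
E
```

```text
clock 6.8
qpos [-0.3544  0.078   2.128   0.2308  0.811  -2.5835]
eef_pos [ 445.9991 -102.8317  185.2507]
tcp_rot [ 3.1369  0.2159 -2.6327]
contact_force [-0.2638  0.6244 -1.9694]
wrist_torque [-0.1459  0.2335 -0.0552]
opening 0.0951460255763422
grasp_force 107.70668148994446
lip [-50.469   0.078 248.906] [ 0.003  0.002 -0.003]
t [-28.1  -0.4   5.2] w [ 0.002 -0.002 -0.003] |29mm 0.2deg
t [-26.4  -0.    5.8] w [ 0. -0. -0.] |27mm 0.0deg
t [ 2.2 -0.   9.8] w [ 0. -0. -0.] |10mm 0.0deg
```

View pics/near.png

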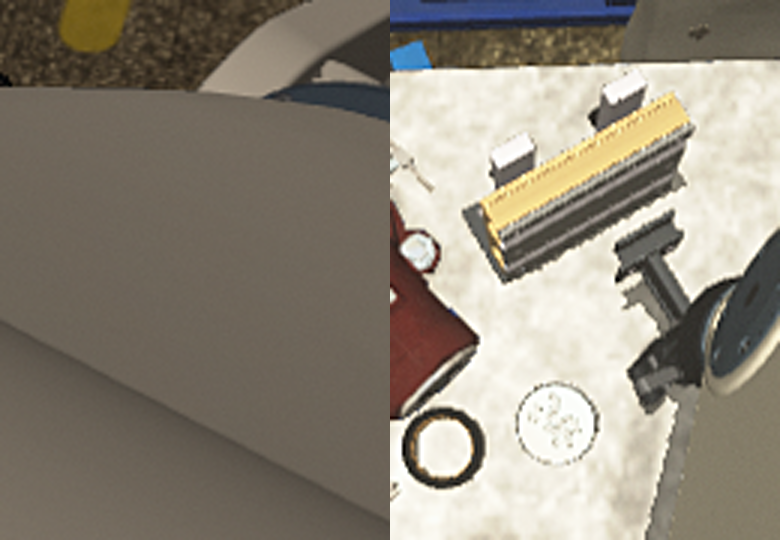

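The top view shows the hook level in front of the panel. Its lip edge runs (618,243)–(676,212) and the panel's front edge about (503,247)–(692,126). I'll fit both lines at sub-pixel level to check the yaw.

```bash
python3 - <<'E'
from plan import *; from h import ray,plane
import pickle,cv2
from rig import imaging,r
np.set_printoptions(precision=3,suppress=True)
f=imaging.grab_frame("top");pickle.dump(f,open("top2.pkl","wb"))
def proj(w):
    W=f["world_to_cam"];c=W[:3,:3]@w+W[:3,3]
    return cv2.projectPoints(np.array([[c[0],-c[1],-c[2]]]),np.zeros(3),np.zeros(3),f["mtx"],np.array(f["D"]))[0].ravel()
g=cv2.cvtColor(f["image"],cv2.COLOR_RGB2GRAY).astype(float)
def line(a,b,z,h,sign):
    A,B=proj(a),proj(b);n=np.array([-(B-A)[1],(B-A)[0]]);n/=np.linalg.norm(n);P=[]
    o=np.arange(-h,h+.01,.25)
    for k in np.linspace(.08,.92,40):
        c=A+(B-A)*k;pts=c+o[:,None]*n
        v=cv2.remap(g.astype(np.float32),pts[:,0].astype(np.float32)[None],pts[:,1].astype(np.float32)[None],cv2.INTER_LINEAR)[0]
        v=np.convolve(v,np.ones(5)/5,'same');d=np.gradient(v)*sign;d[:4]=d[-4:]=0
        P.append(c+o[d.argmax()]*n)
    P=np.array(P,np.float32);vx,vy,x,y=cv2.fitLine(P,cv2.DIST_HUBER,0,.01,.01).ravel()
    off=(P-[x,y])@[-vy,vx]
    w=[plane(f,(x+s*vx*20,y+s*vy*20),z) for s in(-1,1)];d=w[1]-w[0]
    print("yaw of normal %.4f"%((np.arctan2(d[1],d[0])+np.pi/2)), "rms",off.std(),"pt",w[0],"dist along stand x", stand(w[0])[0],stand(w[1])[0])
ez=R.from_euler('z',PSI_S)
for sg in(1,-1): line(SO+ez.apply([0,70,192]),SO+ez.apply([0,-70,192]),192,4,sg)
s=r.sense();P,H=hook(np.array(s["eef_pos"]),rot(s["tcp_rot"]))
for sg in(1,-1): line(P+H.apply([60,22,42]),P+H.apply([60,-22,42]),(P+H.apply([60,0,42]))[2],3.5,sg)
E
```

```text
yaw of normal 0.4997 rms 0.15661018 pt [522.544  -0.898 192.   ] dist along stand x -2.638674604378858 -3.676544351237853
yaw of normal 0.5021 rms 0.12599842 pt [531.134  -7.855 192.   ] dist along stand x 1.4405746159785395 0.6003597967978579
yaw of normal 0.4541 rms 0.92765504 pt [494.104 -32.892 250.291] dist along stand x -43.10692114785864 -47.6166844533079
yaw of normal 0.4974 rms 0.22599357 pt [486.054 -31.67  250.291] dist along stand x -49.525336806117835 -50.66508818703847
```

```bash
sed -i 's/PSI_H=-.185/PSI_H=-.197/;s/PSI_S=.512/PSI_S=.501/' plan.py; cat >now.py <<'E'
from plan import *
from rig import r
np.set_printoptions(precision=3,suppress=True)
s=r.sense();P,H=hook(np.array(s["eef_pos"]),rot(s["tcp_rot"]))
print("t",s["clock"],"lip",stand(P+H.apply([58,0,42])),"rv",(R.from_euler('z',PSI_S).inv()*H).as_rotvec(),"F",R.from_euler('z',-PSI_S).apply(s["contact_force"]),"tq",s["wrist_torque"],s["grasp_force"])
E
python3 - <<'E'
from now import *
rows([tool(*lipat(-22,0,250,0)),tool(*lipat(4,0,250,0)),tool(*lipat(4,0,240,0)),tool(*lipat(4,0,232,0)),tool(*lipat(4,0,231,0))])
E
```

```text
t 6.95 lip [-50.089  -1.466 250.291] rv [ 0.001  0.    -0.003] F [ 0.221  0.684 -3.583] tq [-0.137  0.259 -0.04 ] 107.70693758502603
t [-27.4   1.    6.4] w [ 0.    -0.    -0.003] |28mm 0.2deg
t [-25.4  -0.4   5.6] w [ 0. -0.  0.] |26mm 0.0deg
t [ 2.2 -0.   9.8] w [ 0. -0.  0.] |10mm 0.0deg
t [ 1.7 -0.   7.8] w [ 0. -0.  0.] |8mm 0.0deg
t [ 0.2 -0.   0.9] w [ 0. -0.  0.] |1mm 0.0deg
```

arm_command:
  deltas:
    - {"hand":0,"tx":-27.4,"ty":1,"tz":6.4,"wx":0,"wy":0,"wz":-0.003}
    - {"hand":0,"tx":-25.4,"ty":-0.4,"tz":5.6,"wx":0,"wy":0,"wz":0}
    - {"hand":0,"tx":2.2,"ty":0,"tz":9.8,"wx":0,"wy":0,"wz":0}
    - {"hand":0,"tx":0,"ty":0,"tz":0,"wx":0,"wy":0,"wz":0}
    - {"hand":0,"tx":0,"ty":0,"tz":0,"wx":0,"wy":0,"wz":0}

```text
clock: 7.58
eef_pos: [493.2, -76.1, 176.1]
tcp_rot: [3.139, 0.218, -2.627]
contact_force: [0.6, 0.4, -2.8]
opening: 0.099
grasp_force: 107.8
```

```bash
python3 now.py
```

```text
t 7.575 lip [  3.627   0.088 239.852] rv [0.    0.    0.001] F [ 0.675  0.067 -2.849] tq [-0.168  0.266 -0.063] 107.80605291947722
```

arm_command:
  deltas:
    - {"hand":0,"tx":0.5,"ty":0,"tz":2,"wx":0,"wy":0,"wz":0}
    - {"hand":0,"tx":0.5,"ty":0,"tz":2,"wx":0,"wy":0,"wz":0}
    - {"hand":0,"tx":0.5,"ty":0,"tz":2,"wx":0,"wy":0,"wz":0}
    - {"hand":0,"tx":0,"ty":0,"tz":0,"wx":0,"wy":0,"wz":0}

```text
clock: 8.07
eef_pos: [493.7, -76.0, 169.8]
tcp_rot: [3.14, 0.218, -2.627]
contact_force: [0.0, 0.7, -3.0]
opening: 0.098
grasp_force: 107.8
```

arm_command:
  deltas:
    - {"hand":0,"tx":0.5,"ty":0,"tz":2,"wx":0,"wy":0,"wz":0}
    - {"hand":0,"tx":0.5,"ty":0,"tz":2,"wx":0,"wy":0,"wz":0}
    - {"hand":0,"tx":0,"ty":0,"tz":0,"wx":0,"wy":0,"wz":0}

```text
clock: 8.45
eef_pos: [493.6, -76.0, 165.6]
tcp_rot: [3.14, 0.218, -2.627]
contact_force: [-0.7, -0.0, -2.4]
opening: 0.1
grasp_force: 107.8
```

```bash
python3 now.py
```

```text
t 8.45 lip [  4.057   0.062 229.405] rv [0.    0.    0.002] F [-0.66   0.31  -2.399] tq [-0.158  0.199 -0.015] 107.8071029484272
```

Nothing at lip 229. Continuing down in 1–2 mm steps.

arm_command:
  deltas:
    - {"hand":0,"tx":0.4,"ty":0,"tz":1.5,"wx":0,"wy":0,"wz":0}
    - {"hand":0,"tx":0.4,"ty":0,"tz":1.5,"wx":0,"wy":0,"wz":0}
    - {"hand":0,"tx":0,"ty":0,"tz":0,"wx":0,"wy":0,"wz":0}

```text
clock: 8.82
eef_pos: [493.5, -76.1, 162.6]
tcp_rot: [3.14, 0.218, -2.627]
contact_force: [0.1, 0.2, -3.0]
opening: 0.098
grasp_force: 107.8
```

arm_command:
  deltas:
    - {"hand":0,"tx":0.3,"ty":0,"tz":1.2,"wx":0,"wy":0,"wz":0}
    - {"hand":0,"tx":0.3,"ty":0,"tz":1.2,"wx":0,"wy":0,"wz":0}
    - {"hand":0,"tx":0,"ty":0,"tz":0,"wx":0,"wy":0,"wz":0}

```text
clock: 9.2
eef_pos: [493.5, -76.1, 160.2]
tcp_rot: [3.14, 0.218, -2.627]
contact_force: [-0.0, 1.0, -2.0]
opening: 0.098
grasp_force: 107.8
```

arm_command:
  deltas:
    - {"hand":0,"tx":0.3,"ty":0,"tz":1.2,"wx":0,"wy":0,"wz":0}
    - {"hand":0,"tx":0,"ty":0,"tz":0,"wx":0,"wy":0,"wz":0}

```text
clock: 9.45
eef_pos: [493.4, -76.1, 158.9]
tcp_rot: [3.14, 0.218, -2.627]
contact_force: [0.2, -0.0, -3.2]
opening: 0.098
grasp_force: 107.8
```

```bash
python3 now.py
```

```text
t 9.45 lip [  3.852   0.019 222.736] rv [0.    0.    0.002] F [ 0.187 -0.131 -3.182] tq [-0.159  0.25  -0.012] 107.80700158327818
```

arm_command:
  deltas:
    - {"hand":0,"tx":0.3,"ty":0,"tz":1.2,"wx":0,"wy":0,"wz":0}
    - {"hand":0,"tx":0.3,"ty":0,"tz":1.2,"wx":0,"wy":0,"wz":0}
    - {"hand":0,"tx":0,"ty":0,"tz":0,"wx":0,"wy":0,"wz":0}

```text
clock: 9.82
eef_pos: [493.4, -76.1, 156.4]
tcp_rot: [3.14, 0.218, -2.627]
contact_force: [0.3, 0.3, -2.8]
opening: 0.101
grasp_force: 107.8
```

arm_command:
  deltas:
    - {"hand":0,"tx":0.3,"ty":0,"tz":1.2,"wx":0,"wy":0,"wz":0}
    - {"hand":0,"tx":0,"ty":0,"tz":0,"wx":0,"wy":0,"wz":0}

```text
clock: 10.07
eef_pos: [493.4, -76.2, 155.2]
tcp_rot: [3.14, 0.218, -2.627]
contact_force: [0.2, 0.5, -2.8]
opening: 0.097
grasp_force: 107.8
```

arm_command:
  deltas:
    - {"hand":0,"tx":0.3,"ty":0,"tz":1.2,"wx":0,"wy":0,"wz":0}
    - {"hand":0,"tx":0,"ty":0,"tz":0,"wx":0,"wy":0,"wz":0}

```text
clock: 10.32
eef_pos: [493.3, -76.2, 154.0]
tcp_rot: [3.14, 0.218, -2.627]
contact_force: [-0.8, 0.1, -2.6]
opening: 0.097
grasp_force: 107.8
```

arm_command:
  deltas:
    - {"hand":0,"tx":0.3,"ty":0,"tz":1.2,"wx":0,"wy":0,"wz":0}
    - {"hand":0,"tx":0,"ty":0,"tz":0,"wx":0,"wy":0,"wz":0}

```text
clock: 10.58
eef_pos: [493.3, -76.2, 152.8]
tcp_rot: [3.14, 0.218, -2.627]
contact_force: [0.6, 0.0, -2.9]
opening: 0.096
grasp_force: 107.8
```

```bash
python3 now.py
```

```text
t 10.575 lip [  3.671   0.016 216.557] rv [0.    0.    0.002] F [ 0.54  -0.278 -2.913] tq [-0.201  0.315  0.03 ] 107.80741592869163
```

arm_command:
  deltas:
    - {"hand":0,"tx":0.3,"ty":0,"tz":1.2,"wx":0,"wy":0,"wz":0}
    - {"hand":0,"tx":0,"ty":0,"tz":0,"wx":0,"wy":0,"wz":0}

```text
clock: 10.82
eef_pos: [493.3, -76.2, 151.5]
tcp_rot: [3.14, 0.218, -2.627]
contact_force: [0.2, -0.3, -2.7]
opening: 0.1
grasp_force: 107.8
```

arm_command:
  deltas:
    - {"hand":0,"tx":0.3,"ty":0,"tz":1.2,"wx":0,"wy":0,"wz":0}
    - {"hand":0,"tx":0,"ty":0,"tz":0,"wx":0,"wy":0,"wz":0}

```text
clock: 11.08
eef_pos: [493.2, -76.2, 150.3]
tcp_rot: [3.14, 0.218, -2.627]
contact_force: [-0.4, -0.6, -3.4]
opening: 0.104
grasp_force: 107.8
```

arm_command:
  deltas:
    - {"hand":0,"tx":0.2,"ty":0,"tz":1,"wx":0,"wy":0,"wz":0}
    - {"hand":0,"tx":0,"ty":0,"tz":0,"wx":0,"wy":0,"wz":0}

```text
clock: 11.32
eef_pos: [493.3, -76.2, 149.3]
tcp_rot: [3.14, 0.218, -2.627]
contact_force: [-0.1, -0.0, -2.2]
opening: 0.1
grasp_force: 107.8
```

```bash
python3 now.py
```

```text
t 11.325 lip [  3.635   0.021 213.069] rv [0.    0.    0.002] F [-0.065  0.004 -2.184] tq [-0.095  0.273  0.01 ] 107.80709395185113
```

```bash
python3 - <<'E'
from rig import imaging
import cv2
f=imaging.grab_frame("top")
cv2.imwrite("pics/probe.png",cv2.resize(f["image"][110:200,240:340,::-1],None,fx=6,fy=6,interpolation=cv2.INTER_CUBIC))
E
```

```text
(no output)
```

View pics/probe.png

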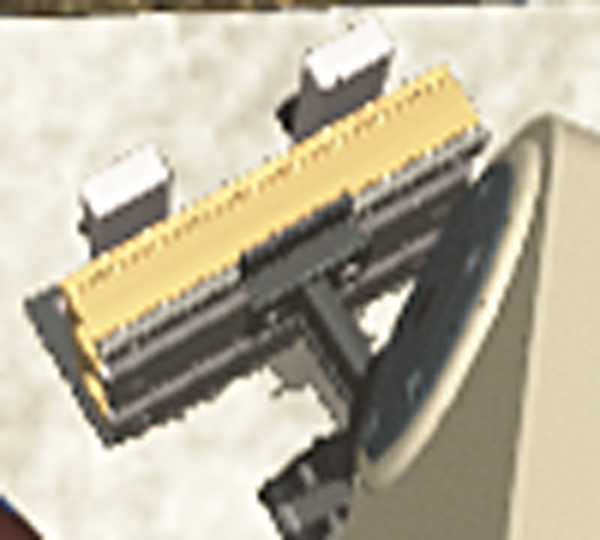

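The lip at (250,255)–(350,200) overlaps the panel's front metal strip and is centred, so the panel must sit lower than nominal. Continuing down.

arm_command:
  deltas:
    - {"hand":0,"tx":0.2,"ty":0,"tz":1,"wx":0,"wy":0,"wz":0}
    - {"hand":0,"tx":0,"ty":0,"tz":0,"wx":0,"wy":0,"wz":0}

```text
clock: 11.62
eef_pos: [493.3, -76.2, 148.2]
tcp_rot: [3.14, 0.218, -2.627]
contact_force: [-0.1, 0.4, -3.0]
opening: 0.101
grasp_force: 107.8
```

arm_command:
  deltas:
    - {"hand":0,"tx":0.2,"ty":0,"tz":1,"wx":0,"wy":0,"wz":0}
    - {"hand":0,"tx":0,"ty":0,"tz":0,"wx":0,"wy":0,"wz":0}

```text
clock: 11.88
eef_pos: [493.3, -76.2, 147.3]
tcp_rot: [3.14, 0.218, -2.627]
contact_force: [0.5, 0.1, -2.8]
opening: 0.097
grasp_force: 107.8
```

arm_command:
  deltas:
    - {"hand":0,"tx":0.2,"ty":0,"tz":1,"wx":0,"wy":0,"wz":0}
    - {"hand":0,"tx":0,"ty":0,"tz":0,"wx":0,"wy":0,"wz":0}

```text
clock: 12.12
eef_pos: [493.3, -76.2, 146.2]
tcp_rot: [3.14, 0.218, -2.627]
contact_force: [0.5, -0.4, -2.8]
opening: 0.103
grasp_force: 107.8
```

arm_command:
  deltas:
    - {"hand":0,"tx":0.2,"ty":0,"tz":1,"wx":0,"wy":0,"wz":0}
    - {"hand":0,"tx":0,"ty":0,"tz":0,"wx":0,"wy":0,"wz":0}

```text
clock: 12.38
eef_pos: [493.4, -76.2, 145.3]
tcp_rot: [3.14, 0.218, -2.627]
contact_force: [0.2, 0.1, -2.9]
opening: 0.102
grasp_force: 107.9
```

```bash
python3 now.py
```

```text
t 12.375 lip [  3.782  -0.029 209.066] rv [ 0.    -0.     0.002] F [ 0.236 -0.02  -2.938] tq [-0.117  0.195  0.051] 107.88481341674924
```

arm_command:
  deltas:
    - {"hand":0,"tx":0.2,"ty":0,"tz":1,"wx":0,"wy":0,"wz":0}
    - {"hand":0,"tx":0,"ty":0,"tz":0,"wx":0,"wy":0,"wz":0}

```text
clock: 12.62
eef_pos: [493.6, -76.2, 144.6]
tcp_rot: [3.14, 0.219, -2.627]
contact_force: [-2.6, -0.0, 2.2]
opening: 0.098
grasp_force: 108.8
```

arm_command:
  deltas:
    - {"hand":0,"tx":0.2,"ty":0,"tz":1,"wx":0,"wy":0,"wz":0}
    - {"hand":0,"tx":0,"ty":0,"tz":0,"wx":0,"wy":0,"wz":0}

```text
clock: 12.88
eef_pos: [493.9, -76.3, 143.9]
tcp_rot: [3.141, 0.219, -2.626]
contact_force: [-6.0, -0.9, 9.7]
opening: 0.098
grasp_force: 109.8
```

arm_command:
  deltas:
    - {"hand":0,"tx":0.2,"ty":0,"tz":1,"wx":0,"wy":0,"wz":0}
    - {"hand":0,"tx":0,"ty":0,"tz":0,"wx":0,"wy":0,"wz":0}

```text
clock: 13.12
eef_pos: [494.4, -76.4, 143.2]
tcp_rot: [3.141, 0.22, -2.627]
contact_force: [-4.8, -1.0, 8.8]
opening: 0.1
grasp_force: 110.3
```

arm_command:
  deltas:
    - {"hand":0,"tx":0.2,"ty":0,"tz":1,"wx":0,"wy":0,"wz":0}
    - {"hand":0,"tx":0,"ty":0,"tz":0,"wx":0,"wy":0,"wz":0}

```text
clock: 13.38
eef_pos: [494.6, -76.3, 142.4]
tcp_rot: [3.141, 0.22, -2.627]
contact_force: [-5.1, 0.8, 11.9]
opening: 0.096
grasp_force: 111.1
```

```bash
python3 now.py
```

```text
t 13.375 lip [  4.633  -0.59  206.397] rv [-0.001 -0.002  0.001] F [-4.089  3.17  11.928] tq [ 0.611 -0.502  0.302] 111.11423520371318
```

arm_command:
  deltas:
    - {"hand":0,"tx":-0.9,"ty":0,"tz":-4,"wx":0,"wy":0,"wz":0}
    - {"hand":0,"tx":0,"ty":0,"tz":0,"wx":0,"wy":0,"wz":0}
    - {"hand":0,"tx":0,"ty":0,"tz":0,"wx":0,"wy":0,"wz":0}

```text
clock: 13.75
eef_pos: [493.2, -76.1, 144.9]
tcp_rot: [3.139, 0.218, -2.627]
contact_force: [-0.0, -0.0, -2.8]
opening: 0.098
grasp_force: 108.5
```

arm_command:
  deltas:
    - {"hand":0,"tx":0.2,"ty":0,"tz":1,"wx":0,"wy":0,"wz":0}
    - {"hand":0,"tx":0,"ty":0,"tz":0,"wx":0,"wy":0,"wz":0}

```text
clock: 14.0
eef_pos: [493.4, -76.1, 144.1]
tcp_rot: [3.14, 0.218, -2.627]
contact_force: [0.5, -0.0, -1.5]
opening: 0.1
grasp_force: 108.7
```

arm_command:
  deltas:
    - {"hand":0,"tx":0.1,"ty":0,"tz":0.5,"wx":0,"wy":0,"wz":0}
    - {"hand":0,"tx":0,"ty":0,"tz":0,"wx":0,"wy":0,"wz":0}

```text
clock: 14.25
eef_pos: [493.5, -76.1, 143.8]
tcp_rot: [3.14, 0.218, -2.627]
contact_force: [-0.9, -1.1, 0.5]
opening: 0.102
grasp_force: 109.1
```

arm_command:
  deltas:
    - {"hand":0,"tx":0.1,"ty":0,"tz":0.5,"wx":0,"wy":0,"wz":0}
    - {"hand":0,"tx":0,"ty":0,"tz":0,"wx":0,"wy":0,"wz":0}

```text
clock: 14.5
eef_pos: [493.6, -76.1, 143.5]
tcp_rot: [3.14, 0.218, -2.627]
contact_force: [-2.7, 0.5, 3.0]
opening: 0.096
grasp_force: 109.5
```

```bash
python3 now.py
```

```text
t 14.5 lip [  3.991  -0.041 207.284] rv [-0.    -0.     0.002] F [-2.112  1.751  3.033] tq [0.107 0.038 0.144] 109.54231962561607
```

arm_command:
  deltas:
    - {"hand":0,"tx":-0.6,"ty":0,"tz":-2.6,"wx":0,"wy":0,"wz":0}
    - {"hand":0,"tx":-1.5,"ty":0,"tz":0.3,"wx":0,"wy":0,"wz":0}
    - {"hand":0,"tx":-1.5,"ty":0,"tz":0.3,"wx":0,"wy":0,"wz":0}
    - {"hand":0,"tx":0,"ty":0,"tz":0,"wx":0,"wy":0,"wz":0}

```text
clock: 15.0
eef_pos: [496.3, -74.5, 145.9]
tcp_rot: [3.14, 0.218, -2.626]
contact_force: [0.1, -0.5, -2.2]
opening: 0.103
grasp_force: 108.6
```

arm_command:
  deltas:
    - {"hand":0,"tx":-1,"ty":0,"tz":0.2,"wx":0,"wy":0,"wz":0}
    - {"hand":0,"tx":0,"ty":0,"tz":0,"wx":0,"wy":0,"wz":0}

```text
clock: 15.25
eef_pos: [497.1, -74.1, 146.0]
tcp_rot: [3.14, 0.218, -2.627]
contact_force: [-0.1, 0.2, -2.3]
opening: 0.098
grasp_force: 108.6
```

arm_command:
  deltas:
    - {"hand":0,"tx":-1,"ty":0,"tz":0.2,"wx":0,"wy":0,"wz":0}
    - {"hand":0,"tx":0,"ty":0,"tz":0,"wx":0,"wy":0,"wz":0}

```text
clock: 15.5
eef_pos: [498.0, -73.6, 146.0]
tcp_rot: [3.14, 0.218, -2.627]
contact_force: [-0.4, -0.3, -2.8]
opening: 0.097
grasp_force: 108.6
```

```bash
python3 now.py
```

```text
t 15.5 lip [  9.074   0.059 209.848] rv [ 0.    -0.     0.002] F [-0.493 -0.03  -2.803] tq [-0.145  0.18  -0.053] 108.5980710759759
```

arm_command:
  deltas:
    - {"hand":0,"tx":-0.8,"ty":0,"tz":0.2,"wx":0,"wy":0,"wz":0}
    - {"hand":0,"tx":0,"ty":0,"tz":0,"wx":0,"wy":0,"wz":0}

```text
clock: 15.75
eef_pos: [498.7, -73.2, 146.0]
tcp_rot: [3.14, 0.218, -2.627]
contact_force: [0.1, 0.3, -3.3]
opening: 0.1
grasp_force: 108.6
```

arm_command:
  deltas:
    - {"hand":0,"tx":-0.8,"ty":0,"tz":0.2,"wx":0,"wy":0,"wz":0}
    - {"hand":0,"tx":0,"ty":0,"tz":0,"wx":0,"wy":0,"wz":0}

```text
clock: 16.0
eef_pos: [499.4, -72.7, 146.0]
tcp_rot: [3.14, 0.218, -2.626]
contact_force: [-0.3, -0.6, -1.8]
opening: 0.095
grasp_force: 108.6
```

arm_command:
  deltas:
    - {"hand":0,"tx":-0.8,"ty":0,"tz":0.2,"wx":0,"wy":0,"wz":0}
    - {"hand":0,"tx":0,"ty":0,"tz":0,"wx":0,"wy":0,"wz":0}

```text
clock: 16.25
eef_pos: [500.2, -72.4, 146.0]
tcp_rot: [3.14, 0.218, -2.627]
contact_force: [0.2, 0.4, -2.6]
opening: 0.096
grasp_force: 108.6
```

```bash
python3 now.py
```

```text
t 16.25 lip [ 11.573   0.084 209.809] rv [ 0.    -0.     0.002] F [ 0.358  0.234 -2.605] tq [-0.127  0.266 -0.022] 108.59950248152018
```

arm_command:
  deltas:
    - {"hand":0,"tx":-0.8,"ty":0,"tz":0.2,"wx":0,"wy":0,"wz":0}
    - {"hand":0,"tx":0,"ty":0,"tz":0,"wx":0,"wy":0,"wz":0}

```text
clock: 16.5
eef_pos: [500.9, -71.9, 146.0]
tcp_rot: [3.14, 0.218, -2.627]
contact_force: [0.0, 0.5, -3.4]
opening: 0.097
grasp_force: 108.6
```

arm_command:
  deltas:
    - {"hand":0,"tx":-0.8,"ty":0,"tz":0.2,"wx":0,"wy":0,"wz":0}
    - {"hand":0,"tx":0,"ty":0,"tz":0,"wx":0,"wy":0,"wz":0}

```text
clock: 16.75
eef_pos: [501.6, -71.5, 145.9]
tcp_rot: [3.14, 0.218, -2.627]
contact_force: [-1.0, -0.4, -2.5]
opening: 0.097
grasp_force: 108.6
```

arm_command:
  deltas:
    - {"hand":0,"tx":-0.8,"ty":0,"tz":0.2,"wx":0,"wy":0,"wz":0}
    - {"hand":0,"tx":0,"ty":0,"tz":0,"wx":0,"wy":0,"wz":0}

```text
clock: 17.0
eef_pos: [502.0, -71.1, 145.8]
tcp_rot: [3.139, 0.218, -2.627]
contact_force: [-1.8, -1.2, -2.7]
opening: 0.1
grasp_force: 108.9
```

```bash
python3 now.py
```

```text
t 17.0 lip [ 13.755   0.309 209.53 ] rv [0.    0.    0.002] F [-2.167 -0.142 -2.679] tq [-0.305  0.514  0.012] 108.89491310343146
```

```bash
cat >>plan.py <<'E'
SO=SO+R.from_euler('z',PSI_S).apply([3.6,0,0]); FZ=140.0
def L(x,z,th,y=0): return tool(*lipat(x,y,FZ+z,th))
E
python3 - <<'E'
from now import *
seq=[(0,70,0),(-30,70,0),(-60,65,0)]+[(-60,65-5*k,k*.125) for k in range(1,9)]+[(-40,12,1.),(-20,9,1.),(-6,9,1.)]
q=np.array(s["qpos"])
for a in seq:
    X,Q=L(*a);q2,c=ik(p,X,Q,q)
    if c>1e-6 or abs(q2-q).max()>.25: print("warn",a,q2,c)
    q=q2
print(q)
rows([L(*a) for a in seq])
E
```

```text
t 17.0 lip [ 10.155   0.309 209.53 ] rv [0.    0.    0.002] F [-2.167 -0.142 -2.679] tq [-0.305  0.514  0.012] 108.89491310343146
[ 0.039  0.612  1.612 -0.317  1.642 -1.946]
t [ 9.8 -0.1 -2.6] w [ 0.001 -0.     0.002] |10mm 0.1deg
t [29.3  0.4 -6.5] w [-0. -0. -0.] |30mm 0.0deg
t [30.4  0.4 -1.6] w [-0. -0. -0.] |30mm 0.0deg
t [ 6.3  0.1 -5.6] w [-0.002  0.125  0.   ] |8mm 7.2deg
t [ 5.8  0.1 -5.4] w [-0.001  0.125  0.001] |8mm 7.2deg
t [ 5.1  0.  -5.5] w [-0.002  0.125  0.   ] |8mm 7.2deg
t [ 4.5  0.1 -5.5] w [-0.001  0.125  0.001] |7mm 7.2deg
t [ 3.9  0.1 -5.6] w [-0.002  0.125  0.   ] |7mm 7.2deg
t [ 3.3  0.1 -5.9] w [-0.001  0.125  0.001] |7mm 7.2deg
t [ 2.7  0.  -6.2] w [-0.002  0.124  0.   ] |7mm 7.1deg
t [ 2.3  0.1 -6.4] w [-0.001  0.125  0.001] |7mm 7.2deg
t [-23.4  -0.3  -4.9] w [-0.  0. -0.] |24mm 0.0deg
t [-16.3  -0.1 -12. ] w [-0.  0. -0.] |20mm 0.0deg
t [-9.9 -0.1 -9.8] w [-0.  0. -0.] |14mm 0.0deg
```

arm_command:
  deltas:
    - {"hand":0,"tx":9.8,"ty":0,"tz":-2.6,"wx":0.001,"wy":0,"wz":0.002}
    - {"hand":0,"tx":29.3,"ty":0.4,"tz":-6.5,"wx":0,"wy":0,"wz":0}
    - {"hand":0,"tx":30.4,"ty":0.4,"tz":-1.6,"wx":0,"wy":0,"wz":0}
    - {"hand":0,"tx":6.3,"ty":0.1,"tz":-5.6,"wx":-0.002,"wy":0.125,"wz":0}
    - {"hand":0,"tx":5.8,"ty":0.1,"tz":-5.4,"wx":-0.001,"wy":0.125,"wz":0.001}
    - {"hand":0,"tx":5.1,"ty":0,"tz":-5.5,"wx":-0.002,"wy":0.125,"wz":0}
    - {"hand":0,"tx":4.5,"ty":0.1,"tz":-5.5,"wx":-0.001,"wy":0.125,"wz":0.001}
    - {"hand":0,"tx":3.9,"ty":0.1,"tz":-5.6,"wx":-0.002,"wy":0.125,"wz":0}

```text
clock: 18.0
eef_pos: [419.5, -116.8, 169.2]
tcp_rot: [3.133, -0.409, -2.628]
contact_force: [0.6, -0.1, -2.4]
opening: 0.103
grasp_force: 108.7
```

arm_command:
  deltas:
    - {"hand":0,"tx":3.3,"ty":0.1,"tz":-5.9,"wx":-0.001,"wy":0.125,"wz":0.001}
    - {"hand":0,"tx":2.7,"ty":0,"tz":-6.2,"wx":-0.002,"wy":0.124,"wz":0}
    - {"hand":0,"tx":2.3,"ty":0.1,"tz":-6.4,"wx":-0.001,"wy":0.125,"wz":0.001}
    - {"hand":0,"tx":0,"ty":0,"tz":0,"wx":0,"wy":0,"wz":0}
    - {"hand":0,"tx":0,"ty":0,"tz":0,"wx":0,"wy":0,"wz":0}

```text
clock: 18.62
eef_pos: [421.1, -115.6, 188.2]
tcp_rot: [3.125, -0.778, -2.624]
contact_force: [0.1, 0.0, -2.7]
opening: 0.099
grasp_force: 108.7
```

```bash
python3 - <<'E'
from now import *
rows([L(-40,12,1.),L(-20,9,1.),L(-6,9,1.),L(0,9,1.),L(3,10,1.),L(6,11.5,1.),L(9,13,1.),L(12,15,1.),L(15,16.5,1.)])
from rig import imaging
import cv2
f=imaging.grab_frame("top");g=imaging.grab_frame("scene")
A=[cv2.resize(f["image"][100:220,230:330,::-1],None,fx=4,fy=4,interpolation=cv2.INTER_CUBIC),cv2.resize(g["image"][100:220,230:330,::-1],None,fx=4,fy=4,interpolation=cv2.INTER_CUBIC)]
cv2.imwrite("pics/tilt.png",np.hstack(A))
E
```

```text
t 18.625 lip [-60.013   0.009 165.131] rv [ 0.     0.997 -0.   ] F [ 0.103 -0.014 -2.664] tq [ 0.263 -0.577  0.04 ] 108.68633626028895
t [-23.3  -0.3  -5. ] w [-0.     0.003 -0.   ] |24mm 0.2deg
t [-16.3  -0.1 -11.9] w [-0.  0. -0.] |20mm 0.0deg
t [-9.9 -0.1 -9.9] w [-0.  0. -0.] |14mm 0.0deg
t [-4.3 -0.  -4.2] w [-0.  0. -0.] |6mm 0.0deg
t [-1.4 -0.  -2.9] w [-0.  0. -0.] |3mm 0.0deg
t [-1.1 -0.  -3.1] w [-0.  0. -0.] |3mm 0.0deg
t [-1.1 -0.  -3.2] w [-0.  0. -0.] |3mm 0.0deg
t [-0.7 -0.  -3.5] w [-0.  0. -0.] |4mm 0.0deg
t [-1.1 -0.  -3.2] w [-0.  0. -0.] |3mm 0.0deg
```

View pics/tilt.png

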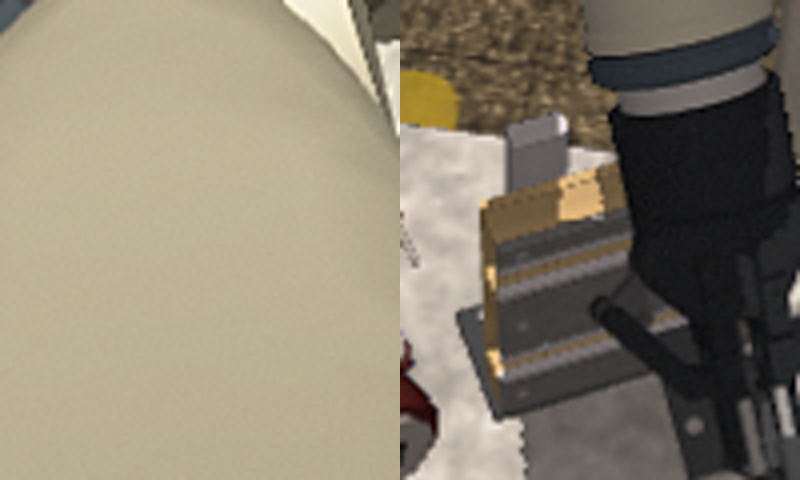

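The scene view shows the gripper tilted clear in front of the panel; the groove's left end is at (497,270). The arm covers the top view. Now feeding the lip toward the groove.

arm_command:
  deltas:
    - {"hand":0,"tx":-11.7,"ty":-0.1,"tz":-2.5,"wx":0,"wy":0.003,"wz":0}
    - {"hand":0,"tx":-11.6,"ty":-0.1,"tz":-2.5,"wx":0,"wy":0,"wz":0}
    - {"hand":0,"tx":-8.2,"ty":-0.1,"tz":-6,"wx":0,"wy":0,"wz":0}
    - {"hand":0,"tx":-8.1,"ty":0,"tz":-5.9,"wx":0,"wy":0,"wz":0}
    - {"hand":0,"tx":-5,"ty":0,"tz":-5,"wx":0,"wy":0,"wz":0}
    - {"hand":0,"tx":-4.9,"ty":-0.1,"tz":-4.9,"wx":0,"wy":0,"wz":0}
    - {"hand":0,"tx":0,"ty":0,"tz":0,"wx":0,"wy":0,"wz":0}

```text
clock: 19.6
eef_pos: [469.1, -89.3, 172.5]
tcp_rot: [3.126, -0.784, -2.624]
contact_force: [0.3, -0.0, -2.8]
opening: 0.1
grasp_force: 108.7
```

arm_command:
  deltas:
    - {"hand":0,"tx":-2.2,"ty":0,"tz":-2.1,"wx":0,"wy":0,"wz":0}
    - {"hand":0,"tx":-2.1,"ty":0,"tz":-2.1,"wx":0,"wy":0,"wz":0}
    - {"hand":0,"tx":0,"ty":0,"tz":0,"wx":0,"wy":0,"wz":0}

```text
clock: 19.98
eef_pos: [474.0, -86.6, 172.5]
tcp_rot: [3.126, -0.784, -2.624]
contact_force: [0.4, 0.7, -2.4]
opening: 0.1
grasp_force: 108.7
```

```bash
python3 now.py; python3 s.py | head -2
```

```text
t 19.975 lip [  0.264   0.051 148.947] rv [-0.001  1.002 -0.   ] F [ 0.668  0.413 -2.4  ] tq [ 0.319 -0.51   0.05 ] 108.70351653546095
clock 19.975
qpos [ 0.0393  0.6135  1.6007 -0.3176  1.6531 -1.9479]
```

arm_command:
  deltas:
    - {"hand":0,"tx":-1.4,"ty":0,"tz":-2.9,"wx":0,"wy":0,"wz":0}
    - {"hand":0,"tx":0,"ty":0,"tz":0,"wx":0,"wy":0,"wz":0}

```text
clock: 20.23
eef_pos: [476.8, -85.1, 173.6]
tcp_rot: [3.126, -0.784, -2.624]
contact_force: [0.6, -0.1, -2.7]
opening: 0.098
grasp_force: 108.7
```

arm_command:
  deltas:
    - {"hand":0,"tx":-1.1,"ty":0,"tz":-3.1,"wx":0,"wy":0,"wz":0}
    - {"hand":0,"tx":0,"ty":0,"tz":0,"wx":0,"wy":0,"wz":0}

```text
clock: 20.48
eef_pos: [479.5, -83.6, 175.0]
tcp_rot: [3.126, -0.784, -2.624]
contact_force: [0.6, -0.2, -3.5]
opening: 0.099
grasp_force: 108.7
```

arm_command:
  deltas:
    - {"hand":0,"tx":-1.1,"ty":0,"tz":-3.2,"wx":0,"wy":0,"wz":0}
    - {"hand":0,"tx":0,"ty":0,"tz":0,"wx":0,"wy":0,"wz":0}

```text
clock: 20.72
eef_pos: [482.1, -82.2, 176.5]
tcp_rot: [3.126, -0.784, -2.624]
contact_force: [-0.4, 0.6, -3.6]
opening: 0.097
grasp_force: 108.7
```

```bash
python3 now.py
```

```text
t 20.725 lip [  9.495   0.053 152.985] rv [-0.001  1.002 -0.   ] F [-0.026  0.728 -3.647] tq [ 0.261 -0.504 -0.038] 108.7035065330565
```

Clean entry with no contact. Feeding further.

arm_command:
  deltas:
    - {"hand":0,"tx":-0.7,"ty":0,"tz":-3.5,"wx":0,"wy":0,"wz":0}
    - {"hand":0,"tx":0,"ty":0,"tz":0,"wx":0,"wy":0,"wz":0}

```text
clock: 20.98
eef_pos: [484.7, -80.8, 178.5]
tcp_rot: [3.126, -0.784, -2.624]
contact_force: [-0.2, -0.3, -3.4]
opening: 0.099
grasp_force: 108.7
```

arm_command:
  deltas:
    - {"hand":0,"tx":-1.1,"ty":0,"tz":-3.2,"wx":0,"wy":0,"wz":0}
    - {"hand":0,"tx":0,"ty":0,"tz":0,"wx":0,"wy":0,"wz":0}
    - {"hand":0,"tx":0,"ty":0,"tz":0,"wx":0,"wy":0,"wz":0}

```text
clock: 21.35
eef_pos: [487.1, -79.4, 179.9]
tcp_rot: [3.126, -0.784, -2.624]
contact_force: [0.1, 0.5, -3.3]
opening: 0.098
grasp_force: 108.7
```

```bash
python3 - <<'E'
from now import *
# denser optimum of clearance for the turn-down
import cv2
hk=np.array([(44,-30),(48,-30),(48,16),(60,16),(60,42),(56,42),(56,20),(44,20)],np.float32)
def rect(a,b,c,d): return np.array([(x,z) for x in np.linspace(a,b,7) for z in np.linspace(c,d,60)])
sl=np.r_[rect(0,6,-74,0),rect(0,6,18,42),rect(6,30,38,42)]
def clr(th,x,z):
    d=sl-[x,z];h=np.c_[58+d@[np.cos(th),-np.sin(th)],42+d@[np.sin(th),np.cos(th)]]
    return -max(cv2.pointPolygonTest(hk,(float(a),float(b)),True) for a,b in h)
c0=None
for th in np.arange(1,-.01,-.1):
    m=max((clr(th,x,z)-.05*abs(x-14),x,z) for x in np.arange(9,18,.5) for z in np.arange(15,33,.5))
    print("%.1f"%th,m)
E
```

```text
t 21.35 lip [ 15.165   0.083 156.337] rv [-0.001  1.002 -0.   ] F [ 0.36   0.378 -3.327] tq [ 0.264 -0.548 -0.02 ] 108.70326239615679
1.0 (np.float64(3.899303436279297), np.float64(14.0), np.float64(16.0))
0.9 (np.float64(3.1173965454101564), np.float64(15.0), np.float64(18.5))
0.8 (np.float64(2.6090232849121096), np.float64(17.5), np.float64(22.5))
0.7 (np.float64(2.6645094931041933), np.float64(17.5), np.float64(24.0))
0.6 (np.float64(2.7992202758789064), np.float64(17.5), np.float64(26.0))
0.5 (np.float64(3.36265869140625), np.float64(17.5), np.float64(27.5))
0.4 (np.float64(4.328307342529297), np.float64(17.5), np.float64(28.5))
0.3 (np.float64(3.6873710632324217), np.float64(15.5), np.float64(29.0))
0.2 (np.float64(2.803514099121094), np.float64(13.5), np.float64(30.5))
0.1 (np.float64(1.75020751953125), np.float64(11.0), np.float64(28.5))
0.0 (np.float64(0.75), np.float64(9.0), np.float64(32.5))
```

```bash
python3 - <<'E'
from now import *
seq=[(15.5,18.5,.9),(17.5,22.5,.8),(17.5,24,.7),(17.5,26,.6),(17.5,27.5,.5),(17,28.5,.4),(15,29,.3),(13,29.5,.2),(11,29,.1),(9.5,28.5,0)]
q=np.array(s["qpos"])
for a in seq:
    X,Q=L(*a);q2,c=ik(p,X,Q,q)
    if c>1e-6 or abs(q2-q).max()>.2: print("warn",a,q2,c)
    q=q2
print(q);rows([L(*a) for a in seq])
E
```

```text
t 21.35 lip [ 15.165   0.083 156.337] rv [-0.001  1.002 -0.   ] F [ 0.36   0.378 -3.327] tq [ 0.264 -0.548 -0.02 ] 108.70326239615679
[-0.244  0.278  2.112  0.264  0.61  -2.535]
t [-4.  -0.2  6.2] w [ 0.001 -0.102 -0.001] |7mm 5.8deg
t [-4.1 -0.   3.5] w [ 0.001 -0.1   -0.   ] |5mm 5.7deg
t [-4.3 -0.1  6.6] w [ 0.001 -0.1   -0.001] |8mm 5.7deg
t [-4.3 -0.1  6. ] w [ 0.001 -0.1   -0.   ] |7mm 5.7deg
t [-4.5 -0.1  6.5] w [ 0.002 -0.1   -0.001] |8mm 5.7deg
t [-4.4 -0.1  7. ] w [ 0.001 -0.1    0.   ] |8mm 5.7deg
t [-3.1 -0.   7.7] w [ 0.001 -0.1   -0.   ] |8mm 5.7deg
t [-3.1 -0.1  7.5] w [ 0.001 -0.1   -0.001] |8mm 5.7deg
t [-3.1 -0.1  8.3] w [ 0.001 -0.1   -0.   ] |9mm 5.7deg
t [-3.6 -0.   8.2] w [ 0.002 -0.1   -0.001] |9mm 5.7deg
```

arm_command:
  deltas:
    - {"hand":0,"tx":-4.0,"ty":-0.2,"tz":6.2,"wx":0.001,"wy":-0.102,"wz":-0.001}
    - {"hand":0,"tx":0,"ty":0,"tz":0,"wx":0,"wy":0,"wz":0}
    - {"hand":0,"tx":-4.1,"ty":0,"tz":3.5,"wx":0.001,"wy":-0.1,"wz":0}
    - {"hand":0,"tx":0,"ty":0,"tz":0,"wx":0,"wy":0,"wz":0}

```text
clock: 21.85
eef_pos: [486.2, -80.1, 168.1]
tcp_rot: [3.13, -0.583, -2.627]
contact_force: [0.5, -1.0, -2.4]
opening: 0.095
grasp_force: 108.7
```

arm_command:
  deltas:
    - {"hand":0,"tx":-4.3,"ty":-0.1,"tz":6.6,"wx":0.001,"wy":-0.1,"wz":-0.001}
    - {"hand":0,"tx":0,"ty":0,"tz":0,"wx":0,"wy":0,"wz":0}
    - {"hand":0,"tx":-4.3,"ty":-0.1,"tz":6.0,"wx":0.001,"wy":-0.1,"wz":0}
    - {"hand":0,"tx":0,"ty":0,"tz":0,"wx":0,"wy":0,"wz":0}

```text
clock: 22.35
eef_pos: [486.8, -79.6, 152.5]
tcp_rot: [3.132, -0.386, -2.628]
contact_force: [-0.4, 0.2, -2.4]
opening: 0.096
grasp_force: 108.6
```

```bash
python3 now.py
```

```text
t 22.35 lip [ 16.82   -0.021 165.98 ] rv [ 0.001  0.604 -0.001] F [-0.24   0.347 -2.41 ] tq [ 0.133 -0.237 -0.023] 108.57077306136489
```

arm_command:
  deltas:
    - {"hand":0,"tx":-4.5,"ty":-0.1,"tz":6.5,"wx":0.002,"wy":-0.1,"wz":-0.001}
    - {"hand":0,"tx":0,"ty":0,"tz":0,"wx":0,"wy":0,"wz":0}

```text
clock: 22.6
eef_pos: [488.2, -78.7, 144.6]
tcp_rot: [3.133, -0.286, -2.628]
contact_force: [-0.5, -0.2, -2.8]
opening: 0.1
grasp_force: 108.6
```

arm_command:
  deltas:
    - {"hand":0,"tx":-4.4,"ty":-0.1,"tz":7.0,"wx":0.001,"wy":-0.1,"wz":0}
    - {"hand":0,"tx":0,"ty":0,"tz":0,"wx":0,"wy":0,"wz":0}

```text
clock: 22.85
eef_pos: [490.1, -77.6, 136.5]
tcp_rot: [3.134, -0.186, -2.629]
contact_force: [1.0, 0.1, -2.3]
opening: 0.101
grasp_force: 108.6
```

```bash
python3 now.py
```

```text
t 22.85 lip [ 16.185   0.122 168.121] rv [ 0.001  0.405 -0.   ] F [ 0.905 -0.35  -2.254] tq [ 0.029 -0.06  -0.039] 108.55397500097752
```

No contact so far. Turning down the rest of the way, with checks.

arm_command:
  deltas:
    - {"hand":0,"tx":-3.4,"ty":0,"tz":7.7,"wx":0.001,"wy":-0.104,"wz":0}
    - {"hand":0,"tx":0,"ty":0,"tz":0,"wx":0,"wy":0,"wz":0}

```text
clock: 23.1
eef_pos: [491.6, -76.6, 128.2]
tcp_rot: [3.135, -0.083, -2.629]
contact_force: [-0.1, -0.7, -3.2]
opening: 0.102
grasp_force: 108.6
```

arm_command:
  deltas:
    - {"hand":0,"tx":-3.1,"ty":-0.1,"tz":7.5,"wx":0.001,"wy":-0.1,"wz":-0.001}
    - {"hand":0,"tx":0,"ty":0,"tz":0,"wx":0,"wy":0,"wz":0}

```text
clock: 23.35
eef_pos: [493.9, -75.3, 120.4]
tcp_rot: [3.135, 0.017, -2.629]
contact_force: [-1.0, -0.7, -3.3]
opening: 0.098
grasp_force: 108.6
```

```bash
python3 - <<'E'
from now import *
rows([L(11,29,.1),L(9.5,28.5,0.03),L(9.5,28.5,0)])
E
```

```text
t 23.35 lip [ 12.398   0.308 169.208] rv [ 0.002  0.201 -0.   ] F [-1.184 -0.137 -3.328] tq [-0.018  0.076 -0.004] 108.58310267329216
t [-3.8 -0.5  8.1] w [ 0.003 -0.101 -0.001] |9mm 5.8deg
t [-1.9 -0.1  5.8] w [ 0.001 -0.07  -0.   ] |6mm 4.0deg
t [-1.5 -0.   2.4] w [ 0.001 -0.03  -0.   ] |3mm 1.7deg
```

arm_command:
  deltas:
    - {"hand":0,"tx":-3.7,"ty":-0.4,"tz":8.1,"wx":0.002,"wy":-0.101,"wz":0}
    - {"hand":0,"tx":0,"ty":0,"tz":0,"wx":0,"wy":0,"wz":0}

```text
clock: 23.6
eef_pos: [497.5, -73.5, 112.2]
tcp_rot: [3.137, 0.119, -2.629]
contact_force: [-0.7, -0.2, -3.2]
opening: 0.099
grasp_force: 108.6
```

arm_command:
  deltas:
    - {"hand":0,"tx":-1.9,"ty":-0.1,"tz":5.8,"wx":0.001,"wy":-0.07,"wz":0}
    - {"hand":0,"tx":0,"ty":0,"tz":0,"wx":0,"wy":0,"wz":0}

```text
clock: 23.85
eef_pos: [500.4, -72.2, 106.9]
tcp_rot: [3.138, 0.189, -2.629]
contact_force: [-0.3, 0.5, -3.1]
opening: 0.101
grasp_force: 108.5
```

```bash
python3 now.py
```

```text
t 23.85 lip [ 10.011  -0.151 168.702] rv [ 0.002  0.029 -0.001] F [-0.02   0.576 -3.134] tq [-0.079  0.208  0.071] 108.50729819387197
```

arm_command:
  deltas:
    - {"hand":0,"tx":-1.2,"ty":0,"tz":2.4,"wx":0.001,"wy":-0.03,"wz":0}
    - {"hand":0,"tx":0,"ty":0,"tz":0,"wx":0,"wy":0,"wz":0}

```text
clock: 24.1
eef_pos: [502.1, -71.3, 105.0]
tcp_rot: [3.139, 0.22, -2.629]
contact_force: [-4.4, 0.8, -2.0]
opening: 0.101
grasp_force: 108.7
```

```bash
python3 - <<'E'
from now import *
rows([L(10,28,0),L(10,27,0),L(10,26,0)])
E
```

```text
t 24.1 lip [ 10.036  -0.059 168.903] rv [ 0.001 -0.002 -0.   ] F [-3.455  2.801 -1.951] tq [-0.185  0.81   0.061] 108.6617817543447
t [ 0.3 -0.   0.7] w [ 0.     0.002 -0.   ] |1mm 0.1deg
t [ 0.2 -0.   1. ] w [ 0. -0. -0.] |1mm 0.0deg
t [ 0.2 -0.   1. ] w [ 0. -0. -0.] |1mm 0.0deg
```

arm_command:
  deltas:
    - {"hand":0,"tx":0.2,"ty":0,"tz":1,"wx":0,"wy":0,"wz":0}
    - {"hand":0,"tx":0.2,"ty":0,"tz":1,"wx":0,"wy":0,"wz":0}
    - {"hand":0,"tx":0,"ty":0,"tz":0,"wx":0,"wy":0,"wz":0}

```text
clock: 24.48
eef_pos: [502.2, -71.4, 102.9]
tcp_rot: [3.141, 0.221, -2.628]
contact_force: [-4.5, -2.0, -2.3]
opening: 0.098
grasp_force: 109.0
```

arm_command:
  deltas:
    - {"hand":0,"tx":0.2,"ty":0,"tz":0.8,"wx":0,"wy":0,"wz":0}
    - {"hand":0,"tx":0,"ty":0,"tz":0,"wx":0,"wy":0,"wz":0}

```text
clock: 24.72
eef_pos: [502.2, -71.5, 102.1]
tcp_rot: [3.141, 0.222, -2.629]
contact_force: [-4.6, -1.9, -1.0]
opening: 0.099
grasp_force: 109.1
```

```bash
python3 now.py
```

```text
t 24.725 lip [  9.909  -0.225 166.207] rv [-0.001 -0.004 -0.001] F [-5.     0.527 -0.99 ] tq [-0.321  0.814 -0.074] 109.09747861325741
```

arm_command:
  deltas:
    - {"hand":0,"tx":0.2,"ty":0,"tz":0.8,"wx":0,"wy":0,"wz":0}
    - {"hand":0,"tx":0,"ty":0,"tz":0,"wx":0,"wy":0,"wz":0}

```text
clock: 24.98
eef_pos: [502.1, -71.6, 101.6]
tcp_rot: [3.141, 0.223, -2.629]
contact_force: [-7.9, -2.5, 5.6]
opening: 0.099
grasp_force: 110.2
```

arm_command:
  deltas:
    - {"hand":0,"tx":0.2,"ty":0,"tz":0.6,"wx":0,"wy":0,"wz":0}
    - {"hand":0,"tx":0,"ty":0,"tz":0,"wx":0,"wy":0,"wz":0}

```text
clock: 25.22
eef_pos: [502.1, -71.6, 101.4]
tcp_rot: [3.141, 0.223, -2.629]
contact_force: [-11.3, -2.5, 12.1]
opening: 0.097
grasp_force: 111.2
```

```bash
python3 now.py
```

```text
t 25.225 lip [  9.702  -0.252 165.524] rv [-0.001 -0.005 -0.001] F [-11.131   3.221  12.115] tq [-0.005  0.994  0.039] 111.21687926352024
```

arm_command:
  deltas:
    - {"hand":0,"tx":0,"ty":0,"tz":0,"wx":0,"wy":0,"wz":0}
    - {"hand":0,"tx":0,"ty":0,"tz":0,"wx":0,"wy":0,"wz":0}
    - {"hand":0,"tx":0,"ty":0,"tz":0,"wx":0,"wy":0,"wz":0}
    - {"hand":0,"tx":0,"ty":0,"tz":0,"wx":0,"wy":0,"wz":0}

```text
clock: 25.72
eef_pos: [502.1, -71.6, 101.4]
tcp_rot: [3.141, 0.223, -2.629]
contact_force: [-12.5, -3.0, 11.6]
opening: 0.101
grasp_force: 111.2
```

arm_command:
  deltas:
    - {"hand":0,"tx":0.6,"ty":0,"tz":-0.7,"wx":0,"wy":0,"wz":0}
    - {"hand":0,"tx":0,"ty":0,"tz":0,"wx":0,"wy":0,"wz":0}
  squeeze: 60

```text
clock: 25.98
eef_pos: [502.3, -72.0, 101.7]
tcp_rot: [-3.141, 0.224, -2.629]
contact_force: [-2.4, -0.6, 4.0]
opening: 0.097
grasp_force: 109.5
```

```bash
python3 now.py
```

```text
t 25.975 lip [  9.615  -0.67  165.891] rv [-0.002 -0.006 -0.001] F [-2.382  0.593  3.966] tq [ 0.09   0.36  -0.014] 109.53252067789435
```

arm_command:
  deltas:
    - {"hand":14,"tx":0.1,"ty":0,"tz":-0.3,"wx":0,"wy":0,"wz":0}
    - {"hand":20,"tx":0,"ty":0,"tz":0,"wx":0,"wy":0,"wz":0}
    - {"hand":30,"tx":0,"ty":0,"tz":0,"wx":0,"wy":0,"wz":0}
    - {"hand":36,"tx":0,"ty":0,"tz":0,"wx":0,"wy":0,"wz":0}
    - {"hand":36,"tx":0,"ty":0,"tz":0,"wx":0,"wy":0,"wz":0}

```text
clock: 26.6
eef_pos: [501.5, -72.1, 101.4]
tcp_rot: [3.141, 0.223, -2.629]
contact_force: [-0.7, -0.1, -0.1]
opening: 0.421
grasp_force: 0.0
```

```bash
python3 s.py|tail -5
```

```text
tcp_rot [ 3.1413  0.2231 -2.6289]
contact_force [-0.7161 -0.1241 -0.0879]
wrist_torque [-0.0738  0.1041  0.0091]
opening 0.42075206366545476
grasp_force 0.0
```

arm_command:
  deltas:
    - {"hand":36,"tx":0,"ty":0,"tz":-8,"wx":0,"wy":0,"wz":0}
    - {"hand":36,"tx":0,"ty":0,"tz":-15,"wx":0,"wy":0,"wz":0}
    - {"hand":36,"tx":0,"ty":0,"tz":-25,"wx":0,"wy":0,"wz":0}
    - {"hand":36,"tx":0,"ty":0,"tz":-40,"wx":0,"wy":0,"wz":0}
    - {"hand":36,"tx":20,"ty":0,"tz":-50,"wx":0,"wy":0,"wz":0}
    - {"hand":36,"tx":50,"ty":0,"tz":-20,"wx":0,"wy":0,"wz":0}
    - {"hand":36,"tx":50,"ty":0,"tz":-20,"wx":0,"wy":0,"wz":0}
    - {"hand":36,"tx":50,"ty":0,"tz":-20,"wx":0,"wy":0,"wz":0}

```text
clock: 27.6
eef_pos: [317.3, -175.4, 258.3]
tcp_rot: [-3.14, 0.223, -2.627]
contact_force: [0.5, -1.8, -0.4]
opening: 0.42
grasp_force: 0.0
```

```bash
python3 - <<'E'
from rig import imaging
import cv2,numpy as np
A=[]
for n,(y0,x0) in(("scene",(100,220)),("top",(90,225))):
    f=imaging.grab_frame(n)
    A.append(cv2.resize(f["image"][y0:y0+140,x0:x0+120,::-1],None,fx=3.3,fy=3.3,interpolation=cv2.INTER_CUBIC))
cv2.imwrite("pics/end.png",np.hstack(A))
E
```

```text
(no output)
```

View pics/end.png

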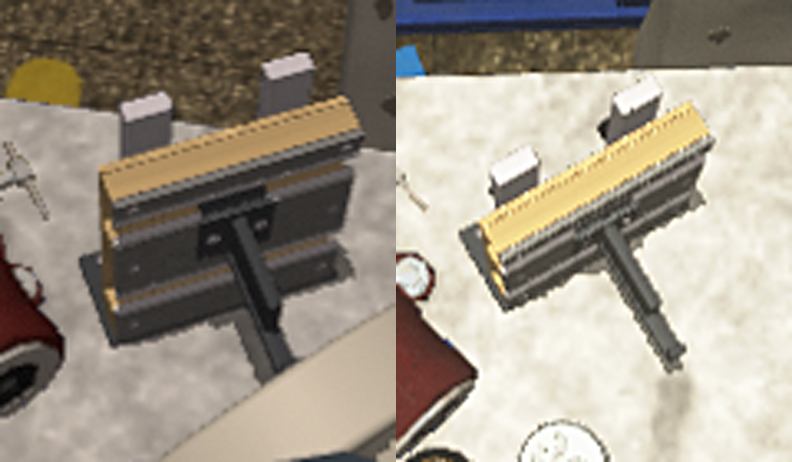

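The hook hangs in the upper groove. In the scene view its plate is flat on the panel at (235,225) and its arm sticks straight out. In the top view it sits square to the panel and centred, from (605,225) to (675,355). The robot is clear of everything, so I'm handing the job in.

```bash
python3 -c "
from rig import r
print(r.sign_off())"
```

```text
the job is handed in; nothing more can be done
None
```

The hook hangs level and released in the panel's upper groove, pressed down with about 14 N before I let go; the job was handed in at about 28 s, but sign-off returned no verdict.

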